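# Pour counted brass nuts through a chute into a self-closing stock bin

### The job

Pick up the metal chute with the four brass nuts in it by its blue handle, push the orange sprung collar of the clear bin down with the chute's open end to open the gate below, and hold it down gently (no hard pushing, gripper clear of the bin) while you tilt the chute so that all four nuts slide into the bin. Then let the collar spring back up and lay the empty chute flat along the black mat again, leaving everything else on the counter alone.

Things in the scene. Friction and masses are not known exactly. Their poses are not given: they have to be found in the camera images.
- chute: Open-topped aluminium trough, 215 mm long, 32 mm wide outside, 26 mm inside, floor 3 mm, walls to 27 mm. Origin: on the underside of its floor, straight below the handle; z up, x along it: open end (spout) at x = -110 mm, closed end at +105 mm. About 0.22 kg, varies by 25 percent. Nuts start to slide at about 13 to 20 degrees of tilt. Starts on the mat, spout roughly towards the robot.
- handle (a point): Middle of the chute's blue handle, 55 mm above the chute's underside: an upright block 28 x 28 mm seen from above, 32 to 72 mm above the underside, on a bridge over the trough. Axes as the chute's.
- spout (a point): Middle of the chute's open end, on the underside of its floor. Axes as the chute's.
- nut0: Brass hex nut, 17 mm across, 10 mm high, 16 g; origin at the centre of its underside. The four alike nuts lie in one file in the trough between the handle and the closed end.
- nut1: Brass hex nut, 17 mm across, 10 mm high, 16 g; origin at the centre of its underside. The four alike nuts lie in one file in the trough between the handle and the closed end.
- nut2: Brass hex nut, 17 mm across, 10 mm high, 16 g; origin at the centre of its underside. The four alike nuts lie in one file in the trough between the handle and the closed end.
- nut3: Brass hex nut, 17 mm across, 10 mm high, 16 g; origin at the centre of its underside. The four alike nuts lie in one file in the trough between the handle and the closed end.
- bin: Clear bin with blue edges, fixed to the counter. Origin: on the counter, straight below the centre of its round mouth; x = -50 to +100 mm, y = -55 to +55 mm, box top 120 mm high. On it stands a grey head, 84 mm square, that carries the orange collar: flat round rim, 72 mm outer and 52 mm inner diameter, with a straight tube inside, 95 mm deep.
- lid_mid (a point): Point on the mouth's axis at the height of the bin's box top, 120 mm above the counter. The head is clamped at a height above it that differs each time and is not measured: the released collar's rim lies 160 to 196 mm above the counter. The head does not give way; only the collar does.
- collar (a joint): Push of the collar below its released height, in m: 0 released, 0.016 on its hard stop. It goes straight down against a spring: 2.5 N to begin, 6.5 N just before the stop. It slides open a steel gate under the tube, 3.4 mm per mm; from 9 mm of push the nuts pass, 12 to 13 mm is good to hold. It shuts when let up. Over 15 N between chute and bin is damage.
- mat: Black rubber mat, 300 mm (x) by 120 mm (y), 4 mm thick, fixed to the counter; origin at the centre of its underside.
- wrench: Loose wrench, 180 mm long; leave alone.
- screwdriver: Loose yellow screwdriver, 200 mm long; leave alone.
- coupling: Loose steel hose coupling, 36 mm wide, 55 mm high, upright; leave alone.
- adapter: Loose brass adapter, 30 mm wide, 40 mm high, upright; leave alone.
- clamp: Loose steel clamp ring, 60 mm wide, 14 mm high; leave alone.
- sealant: Loose small grey jar, 44 mm wide, 100 mm high; leave alone.

How it is judged:
On the way, in this order (a step that is already met when the one before it is completed fails the run):
1. the chute is lifted clear of the mat with the four nuts in it (height (world z) of chute above 0.05 m and height (world z) of each of nut0, nut1, nut2, nut3 above 0.045 m), for 0.2 s.
2. the chute holds the collar down (at least 9 mm) while tilted by more than 17 degrees (value of joint collar above 0.009 m and contact force between chute and bin above 1.5 N and angle between chute's own z axis and vertical above 0.3 rad), for 0.3 s.
At the end, for the whole second after the job is handed in: All four nuts lie in the clear bin below the gate (under 50 mm above the counter); collar up again (pushed under 3 mm); chute at rest flat on the mat (5 mm, 0.08 rad), its origin within 40 mm along and 30 mm across of the mat's centre, lengthwise within 0.35 rad, either way round (x of nut0 in the frame of bin between -0.05 and 0.1 m and y of nut0 in the frame of bin between -0.055 and 0.055 m and z of each of nut0, nut1, nut2, nut3 in the frame of bin below 0.05 m and x of nut1 in the frame of bin between -0.05 and 0.1 m and y of nut1 in the frame of bin between -0.055 and 0.055 m and x of nut2 in the frame of bin between -0.05 and 0.1 m and y of nut2 in the frame of bin between -0.055 and 0.055 m and x of nut3 in the frame of bin between -0.05 and 0.1 m and y of nut3 in the frame of bin between -0.055 and 0.055 m and x of chute in the frame of mat between -0.04 and 0.04 m and y of chute in the frame of mat between -0.03 and 0.03 m and z of chute in the frame of mat below 0.009 m and angle between chute's own z axis and vertical below 0.08 rad and angle between the x axis of chute and the x axis of mat, either way round below 0.35 rad and linear speed of chute below 0.02 m/s and value of joint collar below 0.003 m); the robot touches nothing.
It fails at once if the chute is pushed against the bin, head or collar with more than 15 N (contact force between chute and bin above 15 N).
It fails at once if the gripper or arm pushes on the bin, head or collar (more than 2 N) (contact force between any of the fingers, the arm and bin above 2 N).
It fails at once if a bystander is moved by more than 30 mm (distance of any of wrench, screwdriver, coupling, adapter, clamp, sealant from where it was at the start of the episode above 0.03 m).
It also fails if it takes over 62 s, if anything falls off the work surface, if the arm or the gripper's body presses on something with over 40 N, if the wrist force passes 120 N, or if a joint passes its speed limit or range.

### The arm

A 7-joint arm with a two-finger parallel gripper is mounted at the origin on the work surface. World frame = base frame: x ahead of the robot, y to its left, z up, the work surface at z = 0. Lengths are in m, angles in rad, forces in N, time in s.
With the tool pointing down it reaches from about 0.425 to 0.925 m from the base axis. Payload 6.8 kg.
Tool frame: the origin (TCP) lies between the finger pads; the fingertips stand 14 mm ahead of it and the grasp point (between the pads) lies 5 mm behind it; z points along the fingers, y is the direction in which the jaws open and shut (so a half turn about z gives the same grasp; the last joint's range is limited). The gripper opens to 85 mm and grips with 20 to 120 N. Pads are 22 mm wide; open, the fingers measure 114 mm over their backs; the gripper's body (76 mm by 85 mm) begins 54 mm behind the grasp point. The pads swing forward as they close: fully open they stand 13 mm farther back than shut.
Start: joints at [-1.439, 0.477, 0.022, 1.555, -0.011, 1.109, -0.083], TCP at [0.16, 0.656, 0.245] pointing down, gripper open.
Joint ranges: [-2.96, 2.96], [-0.34, 2.1], [-1.41, 1.46], [0.24, 2.44], [-1.37, 4.51], [0.17, 1.92], [-2.96, 2.96]. Speed limits (rad/s): [2.39, 2.39, 3.14, 3.14, 3.14, 3.14, 3.14].

### API

Orientations are given as a unit quaternion [w, x, y, z].
In Python, from station import bot gives the robot as it stands.
- The arm moves only by the shell command python3 -m crank 'ROWS' [FORCE]. ROWS is JSON, a list of rows, each a list of 3 entries, a list of its own where there are three numbers: the shift along the tool's x, y, z in m, then the turn, a rotation vector about the tool's x, y, z in degrees, then the finger opening in m, from 0 to 0.0854. A call has 1 to 10 rows; each row shifts and turns the commanded pose from where the row before left it, along the tool's axes as they then stand; what a row does not reach is not made up. A row lasts 1/8 s, in which the tool goes at most 62.5 mm and 10.7 degrees, less where a joint would pass 70% of its speed; a pose out of reach is approached as far as the arm can. A call is refused whole if a number of a shift passes 0.0625 or a number of a turn 10.7, either way. A call with a gripper value outside its range is refused whole. The fingers move at their own pace and stop on an object; FORCE is the grip in N (left out, the last holds). Time passes only in rows, so rows that do not move let the fingers close. It gives the time, the measured TCP pose, the force and the opening at its end, in the units of the state.
- bot.get_obs(): the state, without advancing time (a new reading comes with each control period).
- bot.read_camera(name): name is "scene" or "side" or "wrist"; returns (picture, depth): 384x512x3 uint8, red, green, blue; 384x512 float32, m along the optical axis (not along the pixel's ray), 0 where there is no reading.
- bot.calibration(name): a dict with "fx", "fy", "cx", "cy" (pixels), "D" ([k1, k2, p1, p2, k3] as OpenCV has them; the pictures are not rectified), "extrinsics" (4x4, takes a point from camera to world coordinates). Camera axes: x right, y down, z forward; pixel columns grow to the right and rows downward; lengths in m; the calibration is good to about 2 mm. A picture is of the moment at which its call begins: read the wrist's pose just before it. calibration takes no time and is no camera call; for the wrist camera it gives the pose at the moment of the call.
- bot.hand_in(): hands the job in, once; it reports no verdict.
The state is a dict: "t": time; "q": joint angles; "joint_vel": joint speeds; "joint_torque": joint torques, N m; "eef_pos": TCP position; "tool_rot": TCP orientation; "contact_force": force on the tool from outside, world axes, zero at the start; "torque": the same for the moment, N m; "gripper_width": opening from 0.0 (shut) to 1.0 (fully open).
Only numpy, scipy, OpenCV 4.12 (cv2) and the standard library are available. Lean on these libraries where they do the work, as an engineer would, in place of code of your own. Each camera call takes 0.05 s, during which the arm holds its last target.

## Working session

There is one attempt and no reset: what is moved stays moved. The work goes in short steps, Python scripts to look and compute and a shell command to move; the robot and the scene stay as the last step left them, time stands still between calls to the robot, and variables do not carry over. Pictures are saved under pics/ and viewed, and the job is handed in when it is done.

```bash
ls; mkdir -p pics
cat > h.py <<'E'
import numpy as np,cv2
from station import bot
def snap(n,fn):
    c=bot.calibration(n); p,d=bot.read_camera(n)
    cv2.imwrite('pics/'+fn+'.png',p[:,:,::-1]); np.savez('pics/'+fn+'.npz',p=p,d=d,K=np.array([[c['fx'],0,c['cx']],[0,c['fy'],c['cy']],[0,0,1]]),D=np.array(c['D'],float),E=np.array(c['extrinsics']))
    return p,d
def load(fn): return np.load('pics/'+fn+'.npz')
def rays(z,px):
    px=np.array(px,float).reshape(-1,1,2)
    n=cv2.undistortPoints(px,z['K'],z['D']).reshape(-1,2)
    r=np.c_[n,np.ones(len(n))]
    return z['E'][:3,3], r@z['E'][:3,:3].T, r
def plane(z,px,h):
    o,r,_=rays(z,px); t=(h-o[2])/r[:,2]; return o+r*t[:,None]
def dep(z,px):
    o,r,_=rays(z,px); d=np.array([z['d'][int(v),int(u)] for u,v in np.array(px).reshape(-1,2)]); return o+r*d[:,None]
def cloud(z):
    H,W=z['d'].shape; u,v=np.meshgrid(np.arange(W),np.arange(H)); o,r,_=rays(z,np.c_[u.ravel(),v.ravel()])
    return (o+r*z['d'].ravel()[:,None]).reshape(H,W,3)
E
python3 - <<'E'
from h import *
for n in('scene','side','wrist'): snap(n,n+'0'); z=load(n+'0'); print(n,z['E'].round(3).tolist(),z['K'][0,0],z['D'])
print(bot.get_obs())
E
```

```text
pics
scene [[0.465, 0.729, -0.503, 1.145], [0.885, -0.383, 0.264, -0.301], [-0.0, -0.568, -0.823, 1.045], [0.0, 0.0, 0.0, 1.0]] 423.81807825060537 [0.01213442 0.         0.         0.         0.        ]
side [[0.979, -0.133, 0.156, 0.403], [-0.204, -0.574, 0.793, -0.766], [-0.015, -0.808, -0.589, 0.69], [0.0, 0.0, 0.0, 1.0]] 365.4232482792541 [-0.01156134  0.          0.          0.          0.        ]
wrist [[0.237, 0.921, 0.308, 0.081], [0.972, -0.224, -0.077, 0.675], [-0.002, 0.317, -0.948, 0.372], [0.0, 0.0, 0.0, 1.0]] 333.28364040312 [0.02904066 0.         0.         0.         0.        ]
{'t': 0.15, 'q': array([-1.43911667,  0.47763268,  0.02234963,  1.55618199, -0.01149077,
        1.10931411, -0.08312807]), 'joint_vel': array([ 0.0009389 , -0.00191362,  0.00022247, -0.00197946, -0.0016117 ,
        0.00050925, -0.00148244]), 'joint_torque': array([ 2.84353184e-03, -5.96916533e+01,  1.60993572e+00, -2.81490076e+01,
        1.25335812e-02,  6.52405433e-03,  1.48667527e-05]), 'eef_pos': array([0.16021173, 0.65527513, 0.24455194]), 'tool_rot': array([-3.01435510e-05,  1.19606948e-01,  9.92821073e-01, -7.03285453e-04]), 'contact_force': array([ 0.13535005,  0.38495844, -0.50625469]), 'torque': array([ 0.04079874,  0.03481412, -0.02053603]), 'gripper_width': 0.9963169403895105}
```

View pics/scene0.png

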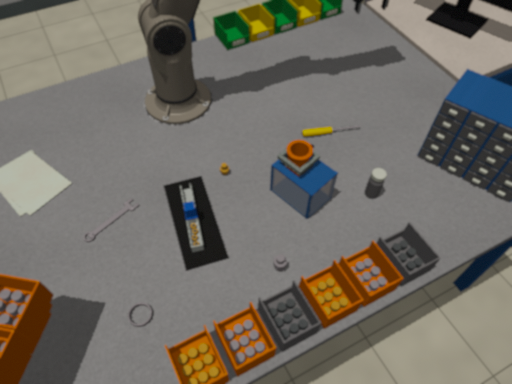

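View pics/side0.png

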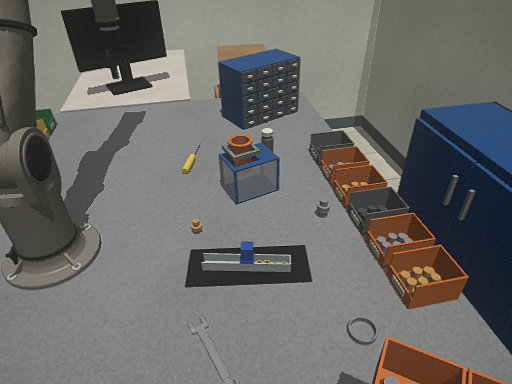

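View pics/wrist0.png

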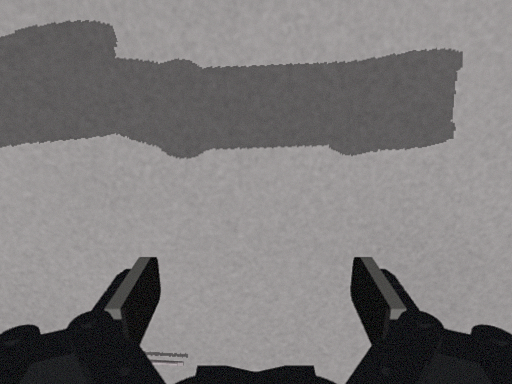

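The scene view shows the mat (195,222) with the chute: handle at (188,207), nuts at about (196,235), spout towards the robot. The bin is at (303,180), with its orange collar at (299,150). The adapter is at (225,169), close to the path. Next I'll measure these.

Run:
```python
from h import *
for n in('scene0','side0'):
    z=load(n); hsv=cv2.cvtColor(z['p'],cv2.COLOR_RGB2HSV); C=cloud(z); print(n)
    def comp(m,box):
        k=np.zeros(m.shape,bool); x0,y0,x1,y1=box; k[y0:y1,x0:x1]=1; return m&k
    B={'scene0':((155,165,240,275),(280,135,320,175),(265,150,345,220)),'side0':((180,235,320,290),(222,130,262,165),(212,140,285,205))}[n]
    blue=(hsv[...,0]>100)&(hsv[...,0]<130)&(hsv[...,1]>130)&(hsv[...,2]>50)
    b=comp(blue,B[0]); P=C[b]; print('handle px',b.sum(), np.argwhere(b).mean(0)[::-1]); print(' top',P[:,2].max(), np.percentile(P,[2,50,98],axis=0).round(4).tolist())
    top=P[P[:,2]>np.percentile(P[:,2],95)-.006]; print(' topmean',top.mean(0).round(4),top.min(0).round(4),top.max(0).round(4))
    blk=comp((z['p'].max(2)<60),B[0]); pts=np.argwhere(blk)[:,::-1]; hull=cv2.convexHull(pts.astype(np.int32)); 
    W=plane(z,hull.reshape(-1,2),.004)[:,:2]; r=cv2.minAreaRect((W*1000).astype(np.float32)); print(' mat',r)
    ora=(hsv[...,0]<15)&(hsv[...,1]>150)&(hsv[...,2]>80); o=comp(ora,B[1]); P=C[o]; print(' collar',o.sum(),np.percentile(P,[2,50,98],axis=0).round(4).tolist())
    t=P[(P[:,2]>np.percentile(P[:,2],90)-.006)]; print(' rim',np.histogram(P[:,2],bins=np.arange(.1,.22,.005))); (cx,cy),rr=cv2.minEnclosingCircle((t[:,:2]*1000).astype(np.float32)); print(cx,cy,rr)
    zr=np.median(t[:,2]); px=cv2.convexHull(np.argwhere(o)[:,::-1].astype(np.int32)).reshape(-1,2)
    W=plane(z,px,zr)[:,:2]; print(' rimz',zr, cv2.minEnclosingCircle((W*1000).astype(np.float32)), cv2.fitEllipse((W*1000).astype(np.float32)))
    p=z['p'];x0,y0,x1,y1=min(B[0][0],B[2][0]),B[1][1],B[2][2],B[0][3]
    x0=min(x0,B[1][0]);x1=max(x1,B[0][2])
    cr=p[y0-8:y1+5,x0-5:x1+5,::-1]; s=min(800/cr.shape[1],600/cr.shape[0]); print('crop',x0-5,y0-8,s); cv2.imwrite('pics/'+n+'_c.png',cv2.resize(cr,None,fx=s,fy=s,interpolation=cv2.INTER_CUBIC))
```

```text
scene0
handle px 200 [189.45  210.845]
 top 0.07949464537500806 [[0.4529, -0.1713, 0.0022], [0.4959, -0.1571, 0.0633], [0.503, -0.1349, 0.0777]]
 topmean [ 0.4884 -0.156   0.075 ] [ 0.4741 -0.1713  0.0708] [ 0.5018 -0.1404  0.0795]
 mat ((489.97686767578125, -149.11146545410156), (114.75545501708984, 295.336181640625), 80.73731231689453)
 collar 324 [[0.495, 0.1318, 0.127], [0.5138, 0.1744, 0.161], [0.5597, 0.2025, 0.1819]]
 rim (array([ 0,  0,  0,  0,  1,  7, 12, 14, 18, 24, 35, 39, 47, 31, 24, 40, 28,
        0,  0,  0,  0,  0,  0]), array([0.1  , 0.105, 0.11 , 0.115, 0.12 , 0.125, 0.13 , 0.135, 0.14 ,
       0.145, 0.15 , 0.155, 0.16 , 0.165, 0.17 , 0.175, 0.18 , 0.185,
       0.19 , 0.195, 0.2  , 0.205, 0.21 , 0.215]))
823.727294921875 -55.42212677001953 404.6004333496094
 rimz 0.17948817976380566 ((538.4197998046875, 161.3979949951172), 46.498233795166016) ((533.99267578125, 161.02688598632812), (70.20503997802734, 91.31273651123047), 51.51850509643555)
crop 150 127 3.9215686274509802
side0
handle px 254 [246.65354331 252.42125984]
 top 0.6901133808119325 [[0.47, -0.1719, 0.0354
[... 240 characters left out ...]
38647461)
 collar 196 [[0.4986, 0.1306, 0.1205], [0.5297, 0.1561, 0.181], [0.5603, 0.1956, 0.184]]
 rim (array([  0,   0,   0,   4,   9,   5,   2,   0,   0,   3,   4,  17,  10,
        10,  12,   5, 115,   0,   0,   0,   0,   0,   0]), array([0.1  , 0.105, 0.11 , 0.115, 0.12 , 0.125, 0.13 , 0.135, 0.14 ,
       0.145, 0.15 , 0.155, 0.16 , 0.165, 0.17 , 0.175, 0.18 , 0.185,
       0.19 , 0.195, 0.2  , 0.205, 0.21 , 0.215]))
531.271240234375 163.53733825683594 35.99122619628906
 rimz 0.1825392356328714 ((517.5526123046875, 116.39469909667969), 81.22625732421875) ((523.4163208007812, 120.46586608886719), (73.75166320800781, 175.26922607421875), 171.27235412597656)
crop 175 122 3.468208092485549
```

View pics/scene0_c.png

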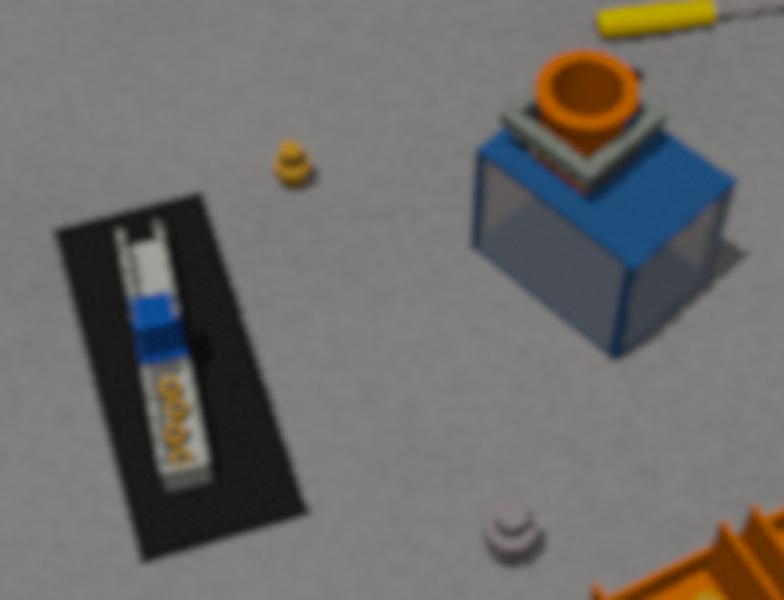

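View pics/side0_c.png

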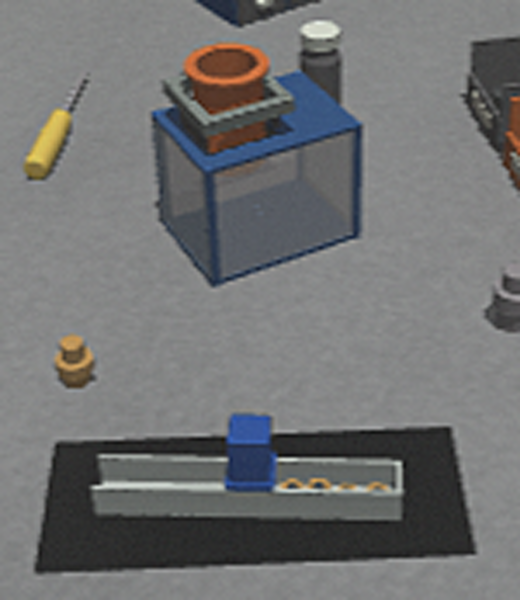

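Run:
```python
from h import *
for n in('scene0','side0'):
    z=load(n); C=cloud(z); p=z['p'].astype(int); hsv=cv2.cvtColor(z['p'],cv2.COLOR_RGB2HSV)
    near=(np.hypot(C[...,0]-.49,C[...,1]+.149)<.14)&(C[...,2]<.1)
    m=near&(p.min(2)>75)&(hsv[...,1]<70)&(C[...,2]>.012)&(z['d']>0)
    # inside mat
    u=np.array([np.cos(-.163),np.sin(-.163)]);v=np.array([-u[1],u[0]]); d=C[...,:2]-[.49,-.149]; m&=(abs(d@v)<.05)
    P=C[m]; print(n,m.sum(), np.percentile(P[:,2],[5,50,95]))
    r=cv2.minAreaRect((P[:,:2]*1000).astype(np.float32)); print(r)
    l=cv2.fitLine((P[:,:2]*1000).astype(np.float32),cv2.DIST_HUBER,0,.01,.01).ravel(); print(np.degrees(np.arctan2(l[1],l[0])),l[2:])
    top=P[P[:,2]>.026]; l=cv2.fitLine((top[:,:2]*1000).astype(np.float32),cv2.DIST_HUBER,0,.01,.01).ravel(); print('top',len(top),np.degrees(np.arctan2(l[1],l[0])),l[2:])
    q=(P[:,:2]-[.49,-.149]); print('along',np.percentile(q@u,[1,99]),'across',np.percentile(q@v,[1,99]))
z=load('side0')
# crop px -> full : /3.468+ (175,122); handle top face corners, spout/closed wall tops
f=lambda a:np.array(a)/3.4682+[170+5,122]
print('near wall top edge', plane(z,[f((93,487)),f((403,489))],.031).round(4).tolist())
print('near wall base', plane(z,[f((97,515)),f((402,521))],.004).round(4).tolist())
print('far wall top', plane(z,[f((98,456)),f((400,460))],.031).round(4).tolist())
z=load('scene0'); f=lambda a:np.array(a)/3.92157+[150,127]
print('sc wall tops', plane(z,[f((117,230)),f((160,221)),f((163,478)),f((210,468))],.031).round(4).tolist())
print('sc handle top', plane(z,[f((132,299)),f((172,295)),f((181,317)),f((138,328))],.076).round(4).tolist())
print('bin top', plane(z,[f((478,150)),f((632,268)),f((735,182))],.12).round(4).tolist())
print('adapter',plane(z,[f((292,180))],.0).round(3))
```

```text
scene0 153 [0.01515285 0.02964854 0.0334801 ]
((485.54083251953125, -155.0816650390625), (31.736080169677734, 212.81455993652344), 76.09483337402344)
-10.244849 [ 507.8834  -166.15451]
top 118 -17.20338 [ 493.06375 -149.57912]
along [-0.10602834  0.10240636] across [-0.02951806  0.01559795]
side0 1036 [0.01335392 0.02375267 0.03249703]
((485.22210693359375, -153.87725830078125), (35.8713264465332, 214.3099822998047), 76.02388000488281)
-13.99469 [ 482.97574 -166.72755]
top 417 -13.692625 [ 479.09927 -164.42494]
along [-0.10849691  0.10161281] across [-0.02963711  0.01794289]
near wall top edge [[0.3794, -0.1425, 0.031], [0.5885, -0.1911, 0.031]]
near wall base [[0.3791, -0.144, 0.004], [0.5874, -0.196, 0.004]]
far wall top [[0.3852, -0.1137, 0.031], [0.5939, -0.1644, 0.031]]
sc wall tops [[0.3784, -0.1432, 0.031], [0.3857, -0.111, 0.031], [0.5903, -0.1955, 0.031], [0.5982, -0.1638, 0.031]]
sc handle top [[0.4737, -0.1638, 0.076], [0.4837, -0.1375, 0.076], [0.5038, -0.1393, 0.076], [0.4983, -0.1695, 0.076]]
bin top [[0.4998, 0.0989, 0.12], [0.639, 0.1412, 0.12], [0.6097, 0.2453, 0.12]]
adapter [[0.374 0.004 0.   ]]
```

```bash
python3 -m crank '[[[0,0,-0.06],[0,0,0],0.085],[[0.0,-0.06,-0.03],[0,0,0],0.085],[[-0.02,-0.0585,0],[0,0,-5],0.085],[[-0.03,-0.054,0],[0,0,0],0.085]]' 40
```

```text
t: 0.65
eef_pos: [0.173, 0.4802, 0.3334]
tool_rot: [-0.0, 0.074, 0.997, 0.0]
contact_force: [1.2, 0.6, 0.1]
gripper_width: 0.998
```

```bash
python3 -m crank '[[[-0.054,-0.013,0],[0,0,6.8],0.085],[[-0.054,-0.013,0],[0,0,6.8],0.085],[[-0.054,-0.012,0],[0,0,6.8],0.085],[[-0.055,-0.012,0],[0,0,6.8],0.085],[[-0.055,-0.011,0],[0,0,6.8],0.085],[[-0.055,-0.010,0],[0,0,6.8],0.085],[[-0.055,-0.010,0],[0,0,6.8],0.085],[[-0.055,-0.009,0],[0,0,6.8],0.085]]'
```

```text
t: 1.65
eef_pos: [0.485, 0.1783, 0.3331]
tool_rot: [0.0, 0.525, 0.851, 0.0]
contact_force: [0.6, -0.1, 0.2]
gripper_width: 0.993
```

```bash
cat >> h.py <<'E'
from scipy.spatial.transform import Rotation as R
def tool():
    o=bot.get_obs(); q=np.array(o['tool_rot']); return np.array(o['eef_pos']),R.from_quat(q[[1,2,3,0]])
def delta(pt,Rt):
    """shift in present tool axes and turn to reach pt, Rt"""
    p,r=tool(); return r.inv().apply(np.array(pt)-p), np.degrees((r.inv()*Rt).as_rotvec())
def rot(yaw,tilt=0):
    """tool for chute at yaw (deg), spout down tilt (deg): tool y = chute x, z=-chute z"""
    cx=np.array([1.,0,0]);M=np.array([[0,1,0],[1,0,0],[0,0,-1.]]).T
    return R.from_euler('z',yaw,degrees=True)*R.from_euler('y',tilt,degrees=True)*R.from_matrix(M)
E
python3 - <<'E'
from h import *
print(rot(0).as_matrix()); print(tool()[0],delta((.4878,-.1551,.33),rot(-13.9)))
E
```

```text
[[ 0.  1.  0.]
 [ 1.  0.  0.]
 [ 0.  0. -1.]]
[0.48502542 0.17827712 0.33314412] (array([-0.29925074, -0.14695887,  0.00315896]), array([5.33133160e-03, 3.16939675e-03, 4.05319544e+01]))
```

```bash
sed -i "s/R.from_euler('y',tilt,/R.from_euler('y',-tilt,/" h.py
cat >> h.py <<'E'
from scipy.spatial.transform import Slerp
def steps(pt,Rt,n):
    p,r=tool(); pt=np.array(pt); S=Slerp([0,1],R.concatenate([r,Rt])); 
    for i in range(n):
        a=S(i/n);b=S((i+1)/n); print((a.inv().apply((pt-p)/n)).round(4).tolist(),np.degrees((a.inv()*b).as_rotvec()).round(2).tolist())
E
python3 - <<'E'
from h import *
steps((.4878,-.1551,.33),rot(-13.9),6)
E
```

```text
[-0.0499, -0.0245, 0.0005] [0.0, 0.0, 6.76]
[-0.0524, -0.0185, 0.0005] [0.0, 0.0, 6.76]
[-0.0542, -0.0122, 0.0005] [0.0, 0.0, 6.76]
[-0.0553, -0.0057, 0.0005] [0.0, 0.0, 6.76]
[-0.0556, 0.0008, 0.0005] [0.0, 0.0, 6.76]
[-0.0551, 0.0074, 0.0005] [0.0, 0.0, 6.76]
```

```bash
python3 -m crank '[[[-0.05,-0.0245,0],[0,0,6.8],0.085],[[-0.0525,-0.0185,0],[0,0,6.8],0.085],[[-0.054,-0.012,0],[0,0,6.8],0.085],[[-0.055,-0.0055,0],[0,0,6.8],0.085],[[-0.0555,0.001,0.0],[0,0,6.8],0.085],[[-0.055,0.0075,0.0],[0,0,6.6],0.085],[[0,0,0.05],[0,0,0],0.085]]'
python3 - <<'E'
from h import *
snap('wrist','w1'); print(tool()[0],delta((.4878,-.1551,.33),rot(-13.9)))
E
```

```text
t: 2.52
eef_pos: [0.4899, -0.1586, 0.2858]
tool_rot: [0.003, 0.789, 0.614, 0.003]
contact_force: [-0.4, 1.0, -1.2]
gripper_width: 0.997
[ 0.4854002  -0.15431866  0.27774859] (array([-0.00024839,  0.00224714, -0.05226345]), array([-0.29644117,  0.07632263, -0.07655513]))
```

View pics/w1.png

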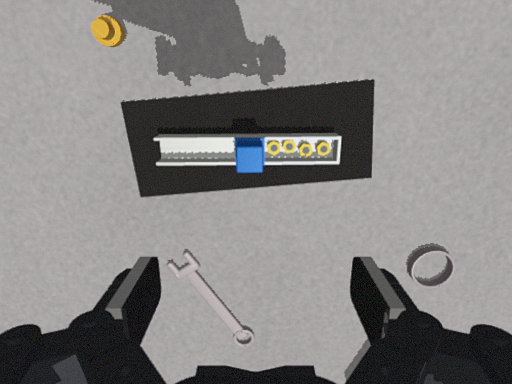

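The wrist view shows the chute along row 150, with the handle at (249,150) and the four nuts at columns 273 to 323. I'll refine the handle position and yaw from this view.

Run:
```python
from h import *
z=load('w1'); C=cloud(z); hsv=cv2.cvtColor(z['p'],cv2.COLOR_RGB2HSV)
b=(hsv[...,0]>100)&(hsv[...,0]<130)&(hsv[...,1]>130)&(hsv[...,2]>60); b[:120]=0;b[185:]=0
t=b&(C[...,2]>.07)&(C[...,2]<.085); P=C[t]; print(t.sum(),P[:,2].mean()); print(cv2.minAreaRect((P[:,:2]*1000).astype(np.float32)))
pt=(z['p'].min(2)>60)&(C[...,2]>.012)&(C[...,2]<.05)&(np.hypot(C[...,0]-.49,C[...,1]+.15)<.13); pt[:125]=0
print(cv2.minAreaRect((C[pt][:,:2]*1000).astype(np.float32)),pt.sum())
print('wall px', plane(z,[(157,138),(338,135),(157,165),(338,162)],.031).round(4).tolist())
```

```text
722 0.07483171679097561
((487.312255859375, -153.72409057617188), (27.633878707885742, 27.841323852539062), 76.66666412353516)
((484.45965576171875, -152.85952758789062), (33.644073486328125, 215.41090393066406), 76.20513153076172) 2544
wall px [[0.3881, -0.1131, 0.031], [0.5894, -0.1608, 0.031], [0.3774, -0.143, 0.031], [0.5841, -0.192, 0.031]]
```

```bash
python3 - <<'E'
from h import *
print(delta((.4875,-.1545,.056),rot(-13.8)))
E
python3 -m crank '[[[0,0.002,0.05],[0,0,0],0.085],[[0,0,0.05],[0,0,0],0.085],[[0,0,0.05],[0,0,0],0.085],[[0,0,0.045],[0,0,0],0.085],[[0,0,0],[0,0,0],0.085],[[0,0,0],[0,0,0],0.085]]'
python3 - <<'E'
from h import *
print(tool()[0],delta((.4875,-.1545,.056),rot(-13.8)),bot.get_obs()['contact_force'])
E
```

```text
(array([0.00062733, 0.0032285 , 0.22173422]), array([-0.29650776,  0.07606393, -0.17655489]))
t: 3.32
eef_pos: [0.4913, -0.1534, 0.0898]
tool_rot: [0.0, 0.786, 0.618, 0.001]
contact_force: [0.9, -0.4, 1.1]
gripper_width: 0.994
[ 0.49131916 -0.15343074  0.08977227] (array([-0.00195654, -0.00350567,  0.03376652]), array([ 0.08305913, -0.02074059,  0.08350681])) [ 0.86840905 -0.3690338   1.09251471]
```

```bash
python3 -m crank '[[[-0.002,-0.0035,0.02],[0,0,0],0.085],[[0,0,0.014],[0,0,0],0.085],[[0,0,0],[0,0,0],0.085],[[0,0,0],[0,0,0],0.085]]'
python3 - <<'E'
from h import *
print(tool()[0],delta((.4875,-.1545,.056),rot(-13.8)),bot.get_obs()['contact_force'])
E
python3 -m crank '[[[0,0,0],[0,0,0],0.05],[[0,0,0],[0,0,0],0.03],[[0,0,0],[0,0,0],0.02],[[0,0,0],[0,0,0],0.0],[[0,0,0],[0,0,0],0.0],[[0,0,0],[0,0,0],0.0]]' 100
```

```text
t: 3.82
eef_pos: [0.4871, -0.1546, 0.0551]
tool_rot: [0.0, 0.787, 0.618, 0.0]
contact_force: [0.5, -0.2, -0.2]
gripper_width: 1.001
[ 0.48714599 -0.1546301   0.05506441] (array([ 0.0002106 ,  0.00031422, -0.00093514]), array([ 0.07465962, -0.01129282,  0.06772889])) [ 0.49780256 -0.15590501 -0.2089798 ]
t: 4.58
eef_pos: [0.4867, -0.1546, 0.0546]
tool_rot: [0.0, 0.787, 0.617, 0.0]
contact_force: [0.6, 0.5, 5.6]
gripper_width: 0.314
```

```bash
python3 -m crank '[[[0,0,-0.01],[0,0,0],0.0],[[0,0,-0.03],[0,0,0],0.0],[[0,0,-0.05],[0,0,0],0.0],[[0,0,-0.05],[0,0,0],0.0],[[0,0,-0.05],[0,0,0],0.0],[[0,0,-0.04],[0,0,0],0.0],[[0,0,-0.01],[0,0,0],0.0],[[0,0,0],[0,0,0],0.0],[[0,0,0],[0,0,0],0.0]]'
python3 - <<'E'
from h import *
snap('side','s2'); z=load('s2'); cv2.imwrite('pics/s2c.png',cv2.resize(z['p'][90:290,130:350,::-1],None,fx=3,fy=3,interpolation=cv2.INTER_CUBIC)); o=bot.get_obs(); print(o['contact_force'],o['torque'],o['eef_pos'])
E
```

```text
t: 5.7
eef_pos: [0.4853, -0.1541, 0.2925]
tool_rot: [-0.001, 0.787, 0.617, -0.001]
contact_force: [-1.0, 0.6, -3.5]
gripper_width: 0.312
[ 0.97298913 -0.09721378 -2.28995888] [-0.01087136  0.07311327 -0.02589162] [ 0.48539973 -0.15419449  0.29256511]
```

View pics/s2c.png

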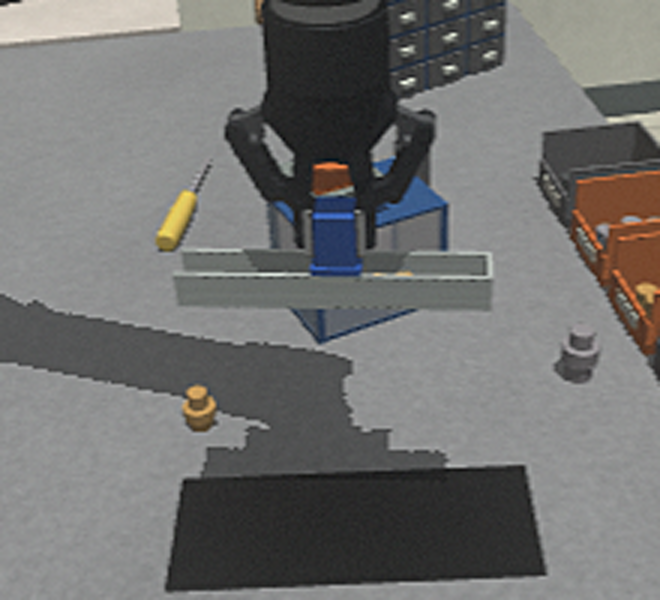

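```bash
cat >> h.py <<'E'
M=np.array([.531,.1645]); 
def tgt(tilt,z,yaw=10,c=.0925,m=M):
    Rt=rot(yaw,tilt); ch=Rt*rot(0).inv(); u=np.array([np.cos(np.radians(yaw)),np.sin(np.radians(yaw))])
    cp=np.r_[np.array(m)-.0205*u,z]; return cp+ch.apply([c,0,.0506]),Rt
E
python3 - <<'E'
from h import *
p,r=tgt(6,.21); print(p); steps(p,r,8)
E
```

```text
[0.59619835 0.17599623 0.26999169]
[0.0434, 0.0037, 0.0028] [-0.76, 0.16, -2.96]
[0.0431, 0.0059, 0.003] [-0.76, 0.16, -2.96]
[0.0428, 0.008, 0.0032] [-0.76, 0.16, -2.96]
[0.0423, 0.0102, 0.0034] [-0.76, 0.16, -2.96]
[0.0417, 0.0123, 0.0037] [-0.76, 0.16, -2.96]
[0.041, 0.0144, 0.004] [-0.76, 0.16, -2.96]
[0.0402, 0.0165, 0.0043] [-0.76, 0.16, -2.96]
[0.0393, 0.0185, 0.0046] [-0.76, 0.16, -2.96]
```

```bash
python3 -m crank '[[[0.02,0.002,0],[0,0,-1.5],0.0],[[0.043,0.005,0.002],[0,0,-3],0.0],[[0.043,0.007,0.003],[0,0,-3],0.0],[[0.0425,0.0085,0.003],[0,0,-3],0.0],[[0.042,0.01,0.003],[0,0,-3],0.0],[[0.0415,0.0125,0.004],[0,0,-3],0.0],[[0.041,0.0145,0.004],[0,0,-3],0.0],[[0.039,0.016,0.004],[-1,0,-3],0.0],[[0.02,0.01,0.002],[-1,0,-1],0.0],[[0,0,0],[-1,0,0],0.0]]';  python3 - <<'E'
from h import *
p,r=tgt(6,.21); print(tool()[0],p, delta(p,r))
E
```

```text
t: 7.0
eef_pos: [0.5904, 0.1762, 0.2688]
tool_rot: [0.017, 0.643, 0.765, 0.02]
contact_force: [0.9, -0.5, -3.1]
gripper_width: 0.314
[0.59044007 0.17616148 0.26876127] [0.59619835 0.17599623 0.26999169] (array([-0.00115654,  0.00570055, -0.00093011]), array([-2.98393112,  0.0880089 , -0.07333969]))
```

```bash
python3 -m crank '[[[-0.001,0.006,-0.001],[-3,0,0],0.0],[[0,0,0],[0,0,0],0.0],[[0,0,0],[0,0,0],0.0]]';  python3 - <<'E'
from h import *
p,r=tgt(6,.21); print(tool()[0],p, delta(p,r)); o=bot.get_obs(); print(o['contact_force'],o['torque'])
for n,b in(('side',(120,230,200,330)),('scene',(110,220,240,360))):
    snap(n,n+'3'); z=load(n+'3'); cv2.imwrite('pics/'+n+'3c.png',cv2.resize(z['p'][b[0]-50:b[1],b[2]:b[3],::-1],None,fx=4,fy=4,interpolation=cv2.INTER_CUBIC)[:600])
snap('wrist','w3')
E
```

```text
t: 7.38
eef_pos: [0.5963, 0.1731, 0.271]
tool_rot: [0.034, 0.644, 0.763, 0.039]
contact_force: [0.2, 0.1, -3.4]
gripper_width: 0.312
[0.59628025 0.17308598 0.27099552] [0.59619835 0.17599623 0.26999169] (array([0.00288353, 0.00030156, 0.00103839]), array([-0.03506959,  0.08248647, -0.32844418]))
[ 0.2334607   0.10938667 -3.39164277] [-0.03671943  0.24118958  0.03336255]
```

View pics/side3c.png

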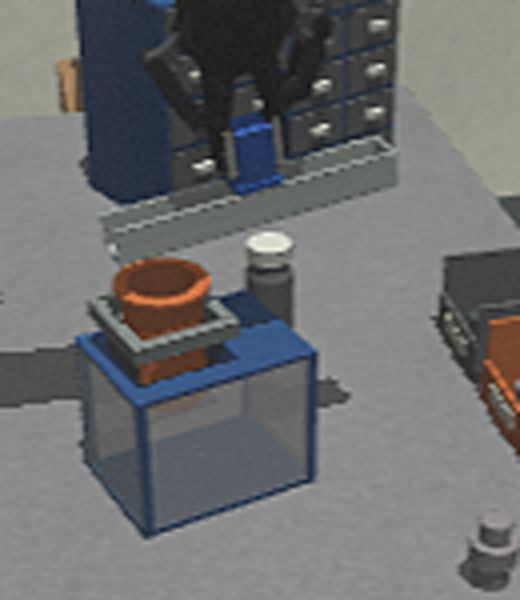

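View pics/scene3c.png

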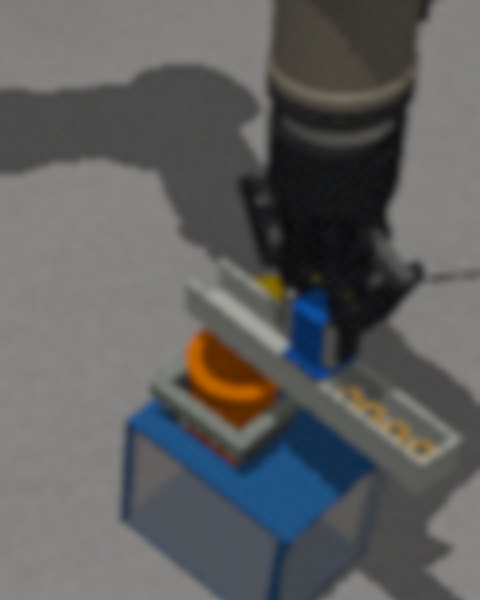

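View pics/w3.png

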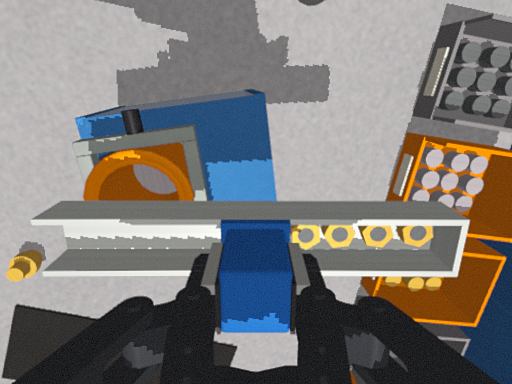

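The nuts are still by the closed end and the spout sits over the collar. I'll check the rim and spout positions before pressing.

Run:
```python
from h import *
z=load('w3'); C=cloud(z); hsv=cv2.cvtColor(z['p'],cv2.COLOR_RGB2HSV)
o=(hsv[...,0]<17)&(hsv[...,1]>170)&(hsv[...,2]>150); o[:,220:]=0;o[:140]=0;o[205:]=0
m=o&(C[...,2]>.176)&(C[...,2]<.19); P=C[m]; print(m.sum(),np.median(P[:,2]))
xy=P[:,:2]
from scipy.optimize import least_squares
oo=o.copy().astype(np.uint8); 
# outer boundary: top arc first orange pixel per column
e=[(u,np.argmax(oo[:,u])) for u in range(88,192) if oo[:,u].any() and np.argmax(oo[:,u])<200]
W=plane(z,e,.1825)[:,:2]; f=least_squares(lambda c:np.hypot(*(W-c).T)-.036,[.53,.164],loss='soft_l1',f_scale=.002); print(f.x,np.abs(f.fun).mean())
for n in('side3','scene3'):
    z=load(n);C=cloud(z); p=tool()[0]
    ch=rot(10,6)*rot(0).inv(); org=p-ch.apply([0,0,.0506]); L=ch.inv().apply((C-org).reshape(-1,3)).reshape(C.shape)
    b=(abs(L[...,0])<.13)&(abs(L[...,1])<.025)&(L[...,2]>-.01)&(L[...,2]<.028)&(abs(L[...,0])>.06)
    print(n,b.sum(),np.percentile(L[b],[1,5,50,95,99],axis=0).round(4).tolist())
    if n=='side3':
        for x in(-.1,-.08,.08,.1): k=b&(abs(L[...,0]-x)<.006); print(x,np.percentile(L[k],[3,97],axis=0).round(4)[:,1:].tolist())
```

```text
1394 0.18058148663177037
[0.52921053 0.16591157] 0.0008195803195873684
side3 450 [[-0.1075, -0.0203, 0.0014], [-0.1054, -0.0192, 0.0031], [-0.064, -0.0151, 0.018], [0.1042, 0.0144, 0.0274], [0.107, 0.0161, 0.0278]]
-0.1 [[-0.0176, 0.0029], [0.0155, 0.0275]]
-0.08 [[-0.018, 0.0014], [0.016, 0.0275]]
0.08 [[-0.02, 0.0026], [0.0126, 0.0276]]
0.1 [[-0.0204, 0.0033], [0.0129, 0.0275]]
scene3 586 [[-0.1117, -0.019, -0.0007], [-0.1062, -0.0181, 0.0017], [0.0645, 0.0001, 0.0142], [0.1034, 0.0138, 0.0268], [0.1041, 0.0149, 0.0277]]
```

Run:
```python
from h import *
p,r=tgt(6,.188,m=(.5303,.1660)); print(p,delta(p,r)); print(tool()[1].inv().apply([0,0,-1]))
```

```text
[0.59549835 0.17749623 0.24799169] (array([ 0.00376999, -0.00272879,  0.02260528]), array([-0.02052235,  0.08430116, -0.26481029]))
[ 9.81008797e-04 -1.04174503e-01  9.94558551e-01]
```

```bash
python3 -m crank '[[[0.004,-0.0015,0.011],[0,0,-0.3],0.0],[[0,-0.0015,0.0115],[0,0,0],0.0],[[0,0,0],[0,0,0],0.0],[[0,0,0],[0,0,0],0.0]]';python3 -m crank '[[[0,0,0.003],[0,0,0],0.0],[[0,0,0],[0,0,0],0.0]]';python3 -m crank '[[[0,0,0.002],[0,0,0],0.0],[[0,0,0],[0,0,0],0.0]]'
python3 - <<'E'
from h import *
p,r=tgt(6,.188,m=(.5303,.1660)); print(tool()[0],delta(p,r)); o=bot.get_obs(); print(o['contact_force'],o['torque'])
E
```

```text
t: 8.02
eef_pos: [0.5952, 0.1779, 0.2479]
tool_rot: [0.034, 0.642, 0.765, 0.039]
contact_force: [0.2, -0.7, -4.3]
gripper_width: 0.315
t: 8.28
eef_pos: [0.5954, 0.1781, 0.245]
tool_rot: [0.034, 0.642, 0.765, 0.04]
contact_force: [0.2, 0.7, -2.7]
gripper_width: 0.317
t: 8.52
eef_pos: [0.5959, 0.1781, 0.2433]
tool_rot: [0.034, 0.641, 0.765, 0.04]
contact_force: [0.7, 0.1, -0.6]
gripper_width: 0.313
[0.59589717 0.17814006 0.24332085] (array([-5.70651572e-04, -1.20681798e-05, -4.69729292e-03]), array([0.02611965, 0.07152834, 0.06522364]))
[ 0.70629632  0.07913284 -0.60674001] [-0.04386669  0.4326266   0.08627984]
```

Contact shows as about +2.7 N near TCP z 0.244. I'll press a further 11 mm or so in small steps.

```bash
python3 -m crank '[[[0,-0.0002,0.002],[0,0,0],0.0],[[0,-0.0002,0.002],[0,0,0],0.0],[[0,-0.0002,0.002],[0,0,0],0.0],[[0,0,0],[0,0,0],0.0]]';python3 - <<'E'
from h import *
o=bot.get_obs(); print(o['eef_pos'],o['contact_force'],o['torque'])
E
python3 -m crank '[[[0,-0.0002,0.002],[0,0,0],0.0],[[0,-0.0002,0.002],[0,0,0],0.0],[[0,0,0.001],[0,0,0],0.0],[[0,0,0],[0,0,0],0.0]]'
python3 - <<'E'
from h import *
p,r=tgt(6,.188,m=(.5303,.1660)); print(tool()[0],delta(p,r)); o=bot.get_obs(); print(o['contact_force'],o['torque'])
for n,b in(('side',(120,230,200,330)),):
    snap(n,n+'4'); z=load(n+'4'); cv2.imwrite('pics/'+n+'4c.png',cv2.resize(z['p'][b[0]-40:b[1],b[2]:b[3],::-1],None,fx=4,fy=4,interpolation=cv2.INTER_CUBIC)[:600])
o=bot.get_obs(); print(o['contact_force'],o['torque'],o['eef_pos'])
E
```

```text
t: 9.02
eef_pos: [0.5959, 0.1782, 0.2371]
tool_rot: [0.034, 0.641, 0.765, 0.04]
contact_force: [0.7, 0.1, 0.8]
gripper_width: 0.314
[0.59589075 0.17816948 0.23707282] [0.74678461 0.05108451 0.79840056] [-0.06946276  0.40455913 -0.00083069]
t: 9.52
eef_pos: [0.5959, 0.1781, 0.232]
tool_rot: [0.034, 0.642, 0.765, 0.04]
contact_force: [-0.3, 0.8, 2.3]
gripper_width: 0.313
[0.59591349 0.1781483  0.23203636] (array([-0.00059252,  0.00114979, -0.01592159]), array([0.00667938, 0.07617846, 0.06340688]))
[-0.28555953  0.81874516  2.29447323] [-0.08118407  0.41756297  0.00217438]
[ 0.64299962 -0.3311019   1.35057994] [-0.05396784  0.42600131  0.04116138] [0.59593684 0.17815915 0.23209199]
```

View pics/side4c.png

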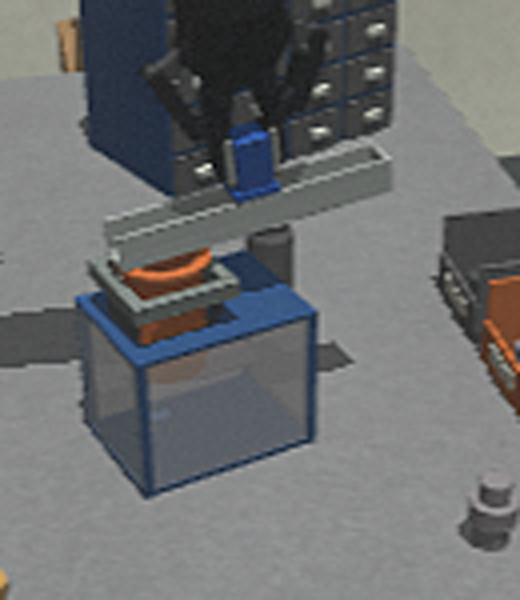

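```bash
cat >> h.py <<'E'
def chutecheck(n,tilt,yaw=10):
    z=load(n);C=cloud(z); p,r=tool()
    ch=r*rot(0).inv(); org=p-ch.apply([0,0,.0506]); L=ch.inv().apply((C-org).reshape(-1,3)).reshape(C.shape)
    b=(abs(L[...,0])<.13)&(abs(L[...,1])<.03)&(L[...,2]>-.02)&(L[...,2]<.045)&(abs(L[...,0])>.05)
    for x in(-.1,-.08,.06,.08,.1): k=b&(abs(L[...,0]-x)<.006); print(n,x,k.sum(),np.percentile(L[k],[3,97],axis=0).round(4)[:,1:].tolist())
    hsv=cv2.cvtColor(z['p'],cv2.COLOR_RGB2HSV); o=(hsv[...,0]<15)&(hsv[...,1]>150)&(hsv[...,2]>80)&(np.hypot(C[...,0]-.53,C[...,1]-.165)<.045)&(C[...,2]>.14)
    P=C[o]; print('collar top z',o.sum(),np.percentile(P[:,2],[50,80,90,95,98]).round(4))
E
python3 - <<'E'
from h import *
chutecheck('side3',6); chutecheck('side4',6)
E
```

```text
side3 -0.1 85 [[-0.0242, -0.0167], [0.0239, 0.0433]]
side3 -0.08 56 [[-0.0296, -0.0174], [0.0286, 0.0441]]
side3 0.06 8 [[-0.0229, 0.0403], [-0.0191, 0.0442]]
side3 0.08 10 [[-0.0224, 0.0394], [-0.0179, 0.0448]]
side3 0.1 5 [[-0.0239, 0.0398], [-0.0208, 0.0438]]
collar top z 126 [0.1822 0.1832 0.1839 0.1842 0.1844]
side4 -0.1 99 [[-0.0263, -0.0175], [0.0161, 0.0274]]
side4 -0.08 69 [[-0.029, -0.0154], [0.0152, 0.0285]]
side4 0.06 49 [[-0.018, 0.0015], [0.0142, 0.0278]]
side4 0.08 53 [[-0.0183, 0.0018], [0.016, 0.0275]]
side4 0.1 57 [[-0.0191, 0.0036], [0.014, 0.0285]]
collar top z 78 [0.1705 0.172  0.1726 0.1729 0.1733]
```

The collar is down about 11 mm at about 5.2 N, and the chute has not rotated in the grip. I'll press 1 mm more, then tilt about the contact point.

```bash
python3 -m crank '[[[0,0,0.001],[0,0,0],0.0],[[0,-0.0018,-0.0032],[-2,0,0],0.0],[[0,-0.0018,-0.0032],[-2,0,0],0.0],[[0,-0.0018,-0.0032],[-2,0,0],0.0],[[0,0,0],[0,0,0],0.0]]'
python3 - <<'E'
from h import *
p,r=tgt(12,.171,m=(.5303,.1660)); print(tool()[0],delta(p,r)); o=bot.get_obs(); print(o['contact_force'],o['torque'])
snap('side','side5'); chutecheck('side5',12)
E
```

```text
t: 10.2
eef_pos: [0.5888, 0.177, 0.2399]
tool_rot: [0.067, 0.639, 0.762, 0.08]
contact_force: [-0.8, -0.7, 2.4]
gripper_width: 0.314
[0.58878058 0.17701704 0.23994678] (array([-6.94371568e-04, -9.26568145e-05,  2.06542756e-04]), array([-0.02423975,  0.03250163,  0.08155436]))
[-0.81154323 -0.670221    2.36949172] [-0.20210192  0.83330438  0.07121836]
side5 -0.1 94 [[-0.0227, -0.0178], [0.0162, 0.0283]]
side5 -0.08 63 [[-0.0292, -0.0176], [0.0164, 0.0277]]
side5 0.06 57 [[-0.0184, 0.0033], [0.016, 0.0273]]
side5 0.08 55 [[-0.0185, 0.0016], [0.014, 0.0273]]
side5 0.1 61 [[-0.0194, 0.0032], [0.015, 0.028]]
collar top z 78 [0.1685 0.1696 0.1701 0.1705 0.1709]
```

```bash
python3 -m crank '[[[0,-0.0018,-0.0036],[-2,0,0],0.0],[[0,-0.0018,-0.0036],[-2,0,0],0.0],[[0,-0.0018,-0.0033],[-2,0,0],0.0],[[0,0,0],[0,0,0],0.0]]'
python3 - <<'E'
from h import *
p,r=tgt(18,.171,m=(.5303,.1660)); print(tool()[0],delta(p,r)); o=bot.get_obs(); print(o['contact_force'],o['torque'])
snap('side','side6'); chutecheck('side6',18); snap('wrist','w6')
E
```

```text
t: 10.75
eef_pos: [0.5814, 0.1757, 0.2486]
tool_rot: [0.101, 0.634, 0.757, 0.119]
contact_force: [-1.9, -0.3, 3.0]
gripper_width: 0.314
[0.58139388 0.1757456  0.24862618] (array([-0.00072386, -0.00044926,  0.00082104]), array([-0.05280493,  0.04315072,  0.09002897]))
[-1.93473014 -0.26322601  3.02687409] [-0.22857367  1.11872298  0.03141106]
side6 -0.1 91 [[-0.0256, -0.019], [0.0151, 0.0279]]
side6 -0.08 63 [[-0.0294, -0.0164], [0.0155, 0.0281]]
side6 0.06 55 [[-0.019, -0.0003], [0.0144, 0.0274]]
side6 0.08 51 [[-0.0181, 0.0017], [0.0157, 0.0276]]
side6 0.1 61 [[-0.0192, 0.0023], [0.0155, 0.0281]]
collar top z 83 [0.1671 0.1685 0.1689 0.1694 0.17  ]
```

View pics/w6.png

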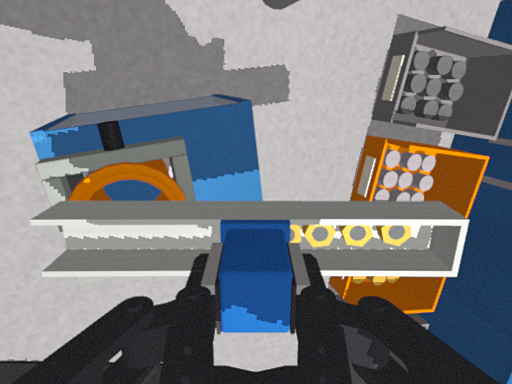

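The collar went deeper than planned, so I'll check where the tip lies relative to the rim before tilting further.

Run:
```python
from h import *
z=load('w6');C=cloud(z); p,r=tool(); ch=r*rot(0).inv(); org=p-ch.apply([0,0,.0506])
print('pred tip',org+ch.apply([-.110,0,0]), 'M',M)
hsv=cv2.cvtColor(z['p'],cv2.COLOR_RGB2HSV)
for px in [(48,240),(60,235),(75,232),(68,198),(75,196),(40,212),(50,270),(55,250)]:
    w=C[px[1],px[0]]; print(px,z['p'][px[1],px[0]],w.round(4),ch.inv().apply(w-org).round(4))
o=((hsv[...,0]<17)&(hsv[...,1]>170)&(hsv[...,2]>150)).astype(np.uint8); o[:,200:]=0;o[:150]=0;o[202:]=0
from scipy.optimize import least_squares
e=[(u,np.argmax(o[:,u])) for u in range(72,186) if o[:,u].any() and np.argmax(o[:,u])<198]
for h in(.168,.171): 
    W=plane(z,e,h)[:,:2]; f=least_squares(lambda c:np.hypot(*(W-c).T)-.036,[.53,.164],loss='soft_l1',f_scale=.002); print(h,f.x,np.abs(f.fun).mean())
m=o.astype(bool); P=C[m]; print(np.median(P[:,2]),P[:,:2].min(0),P[:,:2].max(0))
```

```text
pred tip [0.4937756  0.16000489 0.16645889] M [0.531  0.1645]
(48, 240) [189 187 185] [ 0.4492  0.0719 -0.0019] [-0.2182 -0.0787 -0.1421]
(60, 235) [192 192 190] [4.604e-01 7.890e-02 3.000e-04] [-0.2058 -0.0738 -0.1438]
(75, 232) [224 225 221] [0.4992 0.1595 0.1697] [-0.104  -0.0015  0.0015]
(68, 198) [114  76  56] [0.4926 0.1744 0.1537] [-0.1126  0.0144 -0.0125]
(75, 196) [181 102   0] [0.498  0.1799 0.1654] [-0.103   0.0189 -0.0033]
(40, 212) [192 188 188] [ 0.4422  0.1033 -0.0013] [-0.2193 -0.0465 -0.141 ]
(50, 270) [116 116 110] [0.4917 0.1479 0.1919] [-0.1061 -0.0116  0.0255]
(55, 250) [199 195 197] [ 0.4557  0.0604 -0.0017] [-0.2139 -0.0911 -0.1433]
0.168 [0.52860269 0.16636254] 0.00033310273956161106
0.171 [0.52864878 0.16699978] 0.0003786972953404294
0.16587925677889642 [0.49490641 0.16673586] [0.55985403 0.25003479]
```

I had the wrong sign: the tip is on the far rim, which is the robot side. The nuts have only crept slightly, so I'll level out at once and shift back about 39 mm.

```bash
python3 -m crank '[[[0,0,-0.002],[7,0,0],0.0],[[0,0,-0.003],[7,0,0],0.0],[[0,0,-0.005],[4,0,0],0.0],[[0,0,0],[0,0,0],0.0]]'; sed -i 's/np.array(m)-.0205\*u/np.array(m)+.0205*u/; s/^M=.*/M=np.array([.5290,.1660])/' h.py
python3 - <<'E'
from h import *
snap('wrist','w7'); p,r=tgt(6,.2); print(tool()[0],p,delta(p,r))
o=bot.get_obs(); print(o['contact_force'],o['torque'])
E
```

```text
t: 11.35
eef_pos: [0.5813, 0.1753, 0.2574]
tool_rot: [0.001, 0.643, 0.766, -0.001]
contact_force: [0.9, 0.9, -2.9]
gripper_width: 0.316
[0.58052382 0.17508785 0.25727679] [0.63457546 0.1846158  0.25999169] (array([-4.08333702e-05,  5.48841699e-02, -2.73112155e-03]), array([-6.01699021,  0.14782152,  0.04011704]))
[-0.17399035 -0.27588568 -2.99413561] [-0.01373278  0.01255718  0.03665085]
```

View pics/w7.png

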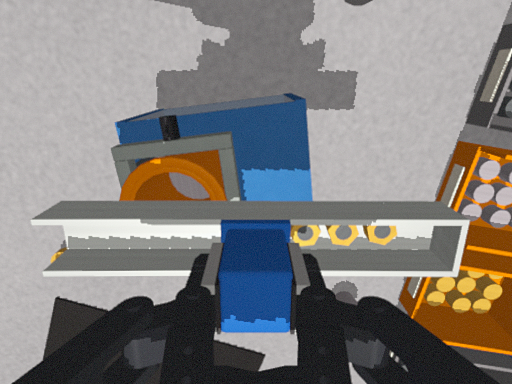

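The wrist view shows three nuts at columns 305, 343 and 381, and the fourth must be under the handle block, since nothing is spout-side. I'll move back so the tip is at the mouth axis.

```bash
python3 -m crank '[[[0.0005,0.014,-0.001],[0,0,0],0.0],[[0.0005,0.027,-0.001],[0,0,0],0.0],[[0,0.014,-0.001],[0,0,0],0.0],[[0,0,0],[-3,0,0],0.0],[[0,-0.001,0.0075],[-3,0,0],0.0],[[0,0,0],[0,0,0],0.0],[[0,0,0],[0,0,0],0.0]]';  python3 - <<'E'
from h import *
snap('wrist','w8');snap('side','side8'); p,r=tgt(6,.187); print(tool()[0],p,delta(p,r))
o=bot.get_obs(); print(o['contact_force'],o['torque'])
chutecheck('side8',6)
z=load('side8'); cv2.imwrite('pics/side8c.png',cv2.resize(z['p'][80:230,200:330,::-1],None,fx=4,fy=4,interpolation=cv2.INTER_CUBIC))
p,r=tool(); ch=r*rot(0).inv(); print('tip',p+ch.apply([-.11,0,-.0506]))
E
```

```text
t: 12.28
eef_pos: [0.6337, 0.1861, 0.2542]
tool_rot: [0.034, 0.641, 0.765, 0.04]
contact_force: [0.5, 0.4, -1.6]
gripper_width: 0.316
[0.63404572 0.18600007 0.25432526] [0.63457546 0.1846158  0.24699169] (array([-0.0014451 , -0.00048979,  0.0073246 ]), array([0.01005138, 0.07472871, 0.06784733]))
[ 0.16456362  0.4085163  -3.28156784] [0.00338068 0.1196618  0.0209744 ]
side8 -0.1 76 [[-0.0261, -0.0164], [0.0231, 0.0279]]
side8 -0.08 67 [[-0.019, -0.0144], [0.0149, 0.0275]]
side8 0.06 52 [[-0.0179, 0.0022], [0.0151, 0.0285]]
side8 0.08 52 [[-0.0192, 0.003], [0.0155, 0.0277]]
side8 0.1 58 [[-0.0177, 0.0034], [0.0161, 0.0284]]
collar top z 149 [0.1818 0.1832 0.1837 0.1842 0.1846]
tip [0.53156395 0.16773048 0.19248619]
```

View pics/w8.png

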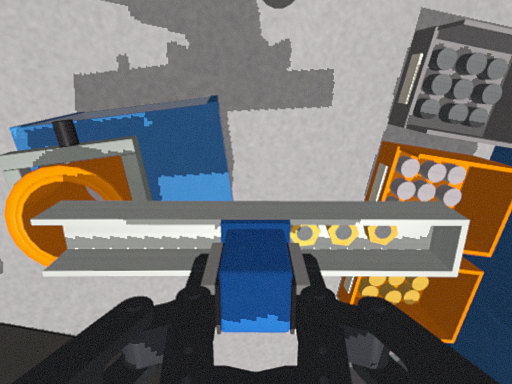

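View pics/side8c.png

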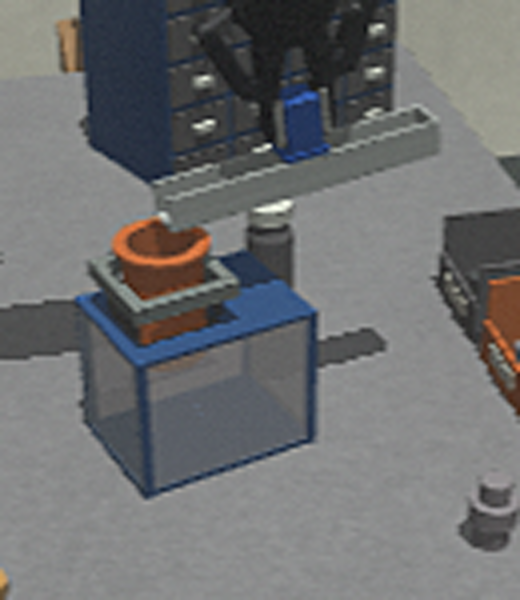

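Run:
```python
from h import *
from scipy.optimize import least_squares
z=load('w8'); hsv=cv2.cvtColor(z['p'],cv2.COLOR_RGB2HSV)
o=((hsv[...,0]<20)&(hsv[...,1]>170)&(hsv[...,2]>150)).astype(np.uint8); o[:,200:]=0; o[:150]=0;o[290:]=0
e=[(np.argmax(o[v]),v) for v in range(175,262) if o[v].any()]+[(u,np.argmax(o[:,u])) for u in range(15,110) if o[:,u].any()]
for h in(.181,.184):
    W=plane(z,e,h)[:,:2]; f=least_squares(lambda c:np.hypot(*(W-c[:2]).T)-c[2],[.53,.164,.036],loss='soft_l1',f_scale=.001); print(h,f.x,np.abs(f.fun).mean())
C=cloud(z); p,r=tool(); ch=r*rot(0).inv(); org=p-ch.apply([0,0,.0506])
print('tip floor', ch.inv().apply(C[[235,225,245],[75,75,75]]-org).round(4), 'walltops', (ch.inv().apply(plane(z,[(31,220),(45,274)],.192+.028)-org)).round(4))
```

```text
0.181 [0.52896543 0.16713235 0.03507966] 0.00018009027746675776
0.184 [0.5301315  0.16859996 0.0345532 ] 0.00017738960319678245
tip floor [[-0.1039 -0.0029  0.0023]
 [-0.103   0.0033  0.0022]
 [-0.1056 -0.0098  0.0014]] walltops [[-0.1086  0.0174  0.0275]
 [-0.1078 -0.0127  0.0274]]
```

```bash
python3 -m crank '[[[0,-0.0008,0.008],[0,0,0],0.0],[[0,-0.0003,0.003],[0,0,0],0.0],[[0,-0.0002,0.002],[0,0,0],0.0],[[0,0,0],[0,0,0],0.0],[[0,0,0],[0,0,0],0.0]]'
python3 - <<'E'
from h import *
o=bot.get_obs(); print(o['eef_pos'],o['contact_force'],o['torque'])
E
python3 -m crank '[[[0,-0.0002,0.002],[0,0,0],0.0],[[0,-0.0002,0.002],[0,0,0],0.0],[[0,-0.0002,0.002],[0,0,0],0.0],[[0,-0.0002,0.002],[0,0,0],0.0],[[0,0,0],[0,0,0],0.0],[[0,0,0],[0,0,0],0.0]]'
python3 - <<'E'
from h import *
p,r=tgt(6,.171); print(tool()[0],delta(p,r)); o=bot.get_obs(); print(o['contact_force'],o['torque'])
snap('side','side9'); chutecheck('side9',6)
E
```

```text
t: 13.0
eef_pos: [0.6335, 0.1858, 0.2411]
tool_rot: [0.034, 0.641, 0.765, 0.04]
contact_force: [-0.6, 0.3, -0.2]
gripper_width: 0.316
[0.63352234 0.18583001 0.24106271] [-0.61791219  0.29852309 -0.2032778 ] [-0.11266475  0.74458669  0.04314976]
t: 13.75
eef_pos: [0.6337, 0.1858, 0.2329]
tool_rot: [0.034, 0.641, 0.765, 0.04]
contact_force: [-1.6, -0.1, 2.3]
gripper_width: 0.314
[0.63373901 0.185841   0.23294676] (array([-0.00134967,  0.00040154,  0.00201003]), array([0.00624496, 0.07475372, 0.06458183]))
[-1.55850426 -0.11648103  2.32964955] [-0.09930937  0.78324756 -0.02214628]
side9 -0.1 81 [[-0.0294, -0.0163], [0.0247, 0.0283]]
side9 -0.08 70 [[-0.0238, -0.0178], [0.0149, 0.0279]]
side9 0.06 55 [[-0.0195, 0.0022], [0.0139, 0.0286]]
side9 0.08 46 [[-0.0185, 0.0028], [0.0139, 0.0279]]
side9 0.1 57 [[-0.0189, 0.0024], [0.0141, 0.0278]]
collar top z 132 [0.1737 0.1748 0.1752 0.1756 0.1759]
```

```bash
python3 -m crank '[[[0,-0.0002,0.0015],[0,0,0],0.0],[[0,-0.0002,0.0015],[0,0,0],0.0],[[0,-0.0018,-0.0032],[-2,0,0],0.0],[[0,-0.0018,-0.0032],[-2,0,0],0.0],[[0,-0.0018,-0.0032],[-2,0,0],0.0],[[0,0,0],[0,0,0],0.0]]'
python3 - <<'E'
from h import *
p,r=tgt(12,.17); print(tool()[0],delta(p,r)); o=bot.get_obs(); print(o['contact_force'],o['torque'])
snap('side','side10'); chutecheck('side10',12)
E
```

```text
t: 14.55
eef_pos: [0.6266, 0.1846, 0.2388]
tool_rot: [0.067, 0.639, 0.762, 0.08]
contact_force: [-2.0, -0.8, 2.6]
gripper_width: 0.316
[0.62656571 0.18462857 0.23876023] (array([-0.00140476,  0.00110615,  0.00027126]), array([-0.0134681 ,  0.04509386,  0.07913886]))
[-1.97223335 -0.82044702  2.63512404] [-0.28922632  1.07462276  0.04575668]
side10 -0.1 77 [[-0.0288, -0.0137], [0.0225, 0.0283]]
side10 -0.08 77 [[-0.0255, -0.0178], [0.0156, 0.0275]]
side10 0.06 52 [[-0.0188, 0.0026], [0.0162, 0.0278]]
side10 0.08 53 [[-0.0191, 0.0018], [0.0146, 0.0279]]
side10 0.1 59 [[-0.0184, 0.0024], [0.0142, 0.0281]]
collar top z 123 [0.1709 0.1723 0.1727 0.1731 0.1734]
```

```bash
python3 -m crank '[[[0,-0.0018,-0.0032],[-2,0,0],0.0],[[0,-0.0018,-0.0032],[-2,0,0],0.0],[[0,-0.0018,-0.0032],[-2,0,0],0.0],[[0,-0.0018,-0.0032],[-2,0,0],0.0],[[0,0,0],[0,0,0],0.0]]'
python3 - <<'E'
from h import *
p,r=tgt(20,.17); print(tool()[0],delta(p,r)); o=bot.get_obs(); print(o['contact_force'],o['torque'])
snap('side','side11'); snap('wrist','w11'); chutecheck('side11',12)
E
```

```text
t: 15.22
eef_pos: [0.6163, 0.1827, 0.2487]
tool_rot: [0.112, 0.633, 0.755, 0.132]
contact_force: [-3.3, -1.1, 1.9]
gripper_width: 0.318
[0.61632051 0.18268521 0.24872034] (array([-1.27069310e-03,  1.30731708e-03, -1.92323494e-05]), array([-0.10374822,  0.06355796,  0.08731508]))
[-3.29482616 -1.10313151  1.93175885] [-0.45255767  1.48416778  0.04246377]
side11 -0.1 71 [[-0.0283, -0.0158], [0.0182, 0.0275]]
side11 -0.08 78 [[-0.0269, -0.0193], [0.0152, 0.0275]]
side11 0.06 58 [[-0.0184, 0.0023], [0.0155, 0.0272]]
side11 0.08 56 [[-0.0185, 0.004], [0.0151, 0.0275]]
side11 0.1 60 [[-0.0179, 0.0016], [0.0145, 0.0277]]
collar top z 118 [0.1712 0.1723 0.1728 0.1731 0.1734]
```

View pics/w11.png

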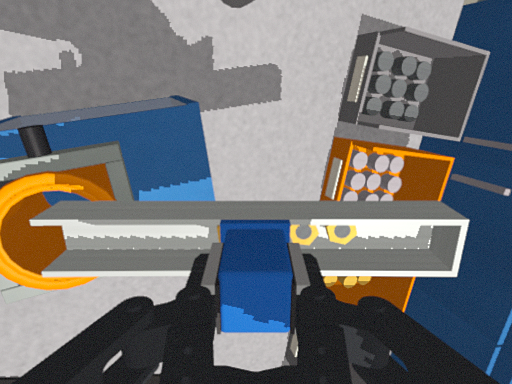

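```bash
python3 -m crank '[[[0,-0.0018,-0.0032],[-2,0,0],0.0],[[0,-0.0018,-0.0032],[-2,0,0],0.0],[[0,0,0],[0,0,0],0.0],[[0,0,0],[0,0,0],0.0],[[0,-0.0018,-0.0032],[-2,0,0],0.0],[[0,0,0],[0,0,0],0.0],[[0,0,0],[0,0,0],0.0]]'
python3 - <<'E'
from h import *
p,r=tgt(26,.17); print(tool()[0],delta(p,r)); o=bot.get_obs(); print(o['contact_force'],o['torque'])
snap('side','side12'); snap('wrist','w12'); chutecheck('side12',12)
z=load('side12'); cv2.imwrite('pics/side12c.png',cv2.resize(z['p'][80:230,200:330,::-1],None,fx=4,fy=4,interpolation=cv2.INTER_CUBIC))
E
```

```text
t: 16.2
eef_pos: [0.6084, 0.1814, 0.2558]
tool_rot: [0.145, 0.626, 0.747, 0.171]
contact_force: [-3.5, -1.9, 2.4]
gripper_width: 0.317
[0.60843842 0.18140329 0.25578075] (array([-1.37597355e-03,  6.00969636e-04,  1.95139319e-05]), array([-0.07864967,  0.06263066,  0.10020179]))
[-3.45198998 -1.89323533  2.41136371] [-0.62219862  1.34072933 -0.02989444]
side12 -0.1 69 [[-0.0294, -0.0123], [0.0158, 0.0276]]
side12 -0.08 76 [[-0.026, -0.0194], [0.0149, 0.0281]]
side12 0.06 57 [[-0.0186, 0.0003], [0.0149, 0.0268]]
side12 0.08 59 [[-0.0186, 0.0013], [0.0152, 0.027]]
side12 0.1 64 [[-0.0192, 0.0019], [0.0164, 0.0273]]
collar top z 120 [0.1715 0.1727 0.1732 0.1735 0.1739]
```

View pics/w12.png

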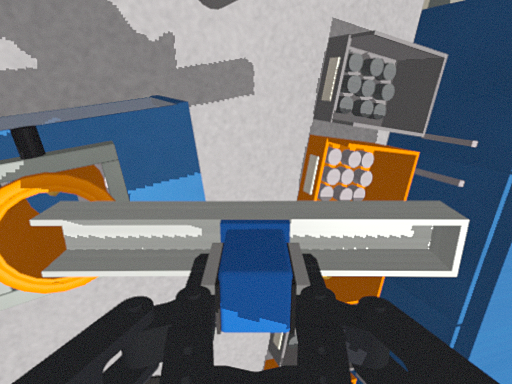

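View pics/side12c.png

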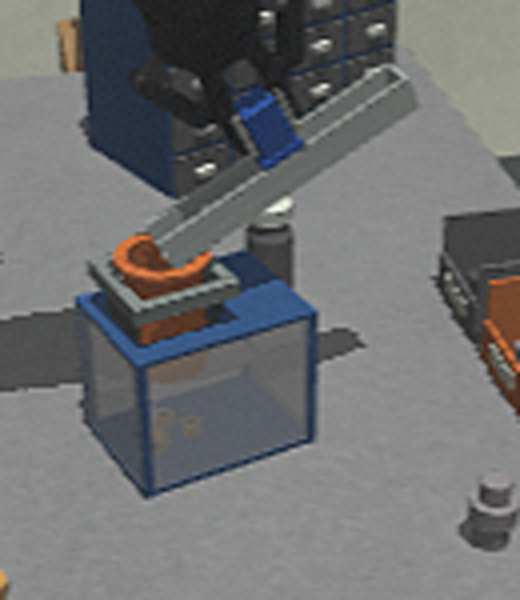

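Brass nuts show on the bin floor near (165,415), (160,440) and (190,425) of the crop. I'll tilt 4° more, hold, and count again.

```bash
python3 -m crank '[[[0,-0.0018,-0.0032],[-2,0,0],0.0],[[0,-0.0018,-0.0032],[-2,0,0],0.0],[[0,0,0],[0,0,0],0.0],[[0,0,0],[0,0,0],0.0],[[0,0,0],[0,0,0],0.0],[[0,0,0],[0,0,0],0.0]]'
python3 - <<'E'
from h import *
o=bot.get_obs(); print(o['contact_force'],o['torque'])
snap('side','side13'); snap('wrist','w13'); snap('scene','sc13')
z=load('side13'); cv2.imwrite('pics/side13c.png',cv2.resize(z['p'][130:210,205:295,::-1],None,fx=7,fy=7,interpolation=cv2.INTER_CUBIC))
z=load('sc13'); cv2.imwrite('pics/sc13c.png',cv2.resize(z['p'][100:225,240:360,::-1],None,fx=5,fy=5,interpolation=cv2.INTER_CUBIC)[:600])
chutecheck('side13',12)
E
```

```text
t: 17.05
eef_pos: [0.6021, 0.1803, 0.2595]
tool_rot: [0.166, 0.621, 0.741, 0.197]
contact_force: [-5.0, -1.8, 2.9]
gripper_width: 0.314
[-4.95818415 -1.77655848  2.94371931] [-0.68344441  1.7982113   0.00641425]
side13 -0.1 67 [[-0.028, -0.0113], [0.0149, 0.027]]
side13 -0.08 74 [[-0.0243, -0.0198], [0.0162, 0.0273]]
side13 0.06 58 [[-0.0173, 0.0012], [0.0152, 0.0268]]
side13 0.08 57 [[-0.0187, 0.0006], [0.0155, 0.0265]]
side13 0.1 63 [[-0.018, 0.0012], [0.0155, 0.0266]]
collar top z 105 [0.1715 0.1726 0.1733 0.1738 0.174 ]
```

View pics/side13c.png

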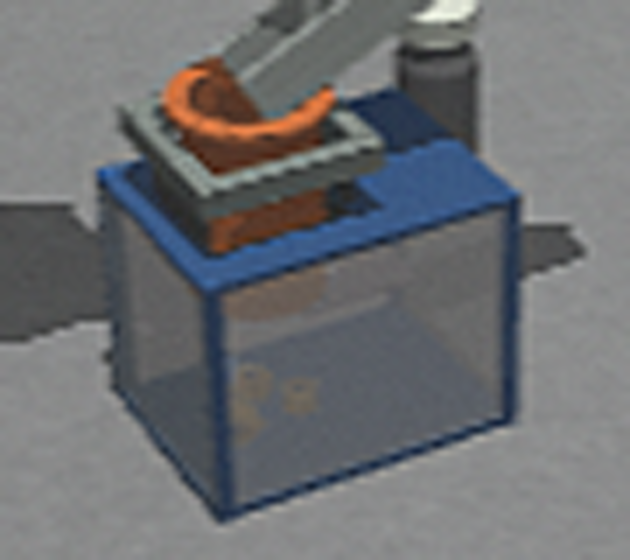

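View pics/sc13c.png

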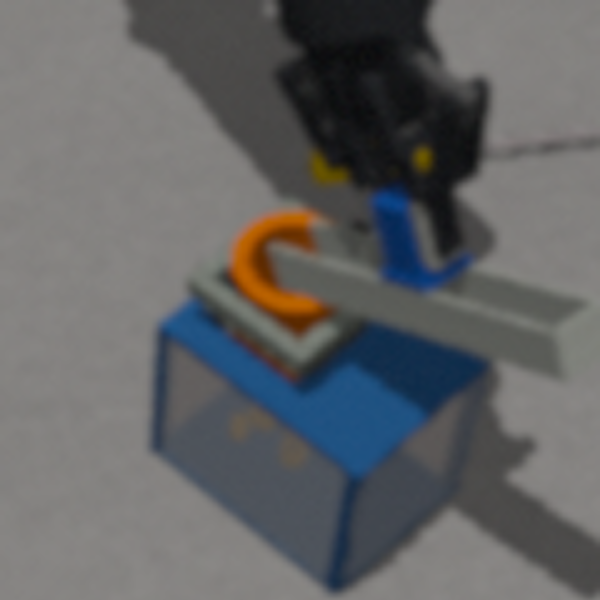

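View pics/w13.png

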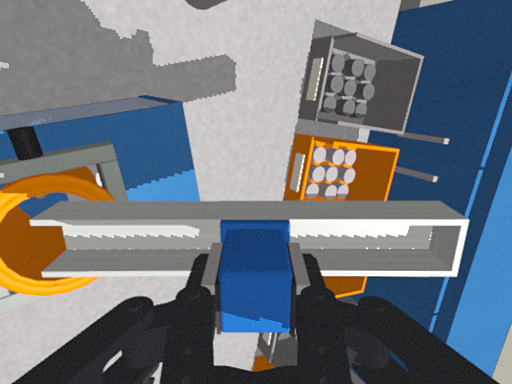

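Each view shows only three clear nuts, so I'll enhance the bin area and compare their floor positions across the two views.

Run:
```python
from h import *
import h
ims=[]
for n,(x0,y0,x1,y1) in(('side13',(225,168,270,200)),('sc13',(275,170,320,202))):
    z=load(n); c=z['p'][y0:y1,x0:x1].astype(float); c=c-c.reshape(-1,3).min(0); c=np.clip(c*2.0,0,255).astype(np.uint8)
    ims.append(cv2.resize(c[...,::-1],None,fx=12,fy=12,interpolation=cv2.INTER_CUBIC))
    p=z['p'].astype(int); w=p[...,0]-p[...,2]; sub=w[y0:y1,x0:x1]; print(n); print('\n'.join(' '.join('%3d'%v for v in r) for r in sub[::1,2:34]) )
cv2.imwrite('pics/nuts13.png',np.vstack(ims)[:,:540])
```

```text
side13
  0   2   2 -24 -67 -80 -76 -78 -79 -77 -74 -78 -78 -78 -81 -83 -72 -58 -50 -29 -26  -1  17  27  16   2   2   1   2   2   2   1
 -1   2   3   2 -26 -67 -84 -78 -75 -77 -78 -81 -78 -66 -53 -45 -32 -19  10  28  27  23  20  21  10  -3  -1   1   0   0   1   1
  1   1   0   2   2 -25 -66 -89 -88 -71 -57 -49 -35 -24 -11   8  29  26  22  21  19  18  18  21  12  -3   2   0   0   0   1   0
 -1   1   0   0   7  15 -19 -54 -53 -41 -21 -10   8  28  26  23  21  20  19  18  18  19  17  16   8  -1   1  -1   1   2   0   0
  0   0  -3  -2  -1   5   1 -31 -37 -11  18  24  21  21  21  19  17  18  18  18  18  18  21  14  -4   3   1   0   0   0  -1  -1
 -1  -1  -1  -1   1  -2  -9 -29 -40 -17  15  23  20  20  19  18  19  19  19  19  19  18   8  -2  -3   1  -1   0   0   2   1   0
  2  -1  -1  -2   0   2  -9 -29 -37 -16  16  22  20  19  17  19  21  20  19  18  15   4   0  -2   1   2   2   3  -1  -6  -9 -11
  0  -1   0   1   2  -1  -6 -29 -39 -31  -4  15  14  13  16  15  12   8   7   0  -4   0   2   2   1  -2  -5  -9 -12 -14 -13 -13
  0  -2   0  -1  -1   0  -5 -24 -40 -30 -10   1  -2  -1  -1  -3  -1  
[... 6429 characters left out ...]
 -14 -14 -13 -13 -13 -13 -13 -13 -13 -14 -13 -13 -14 -15 -21
  2   0  -8 -17 -21 -19 -17 -14 -13 -14 -13 -12 -12 -12 -14 -13 -13 -14 -14 -13 -13 -13 -14 -13 -13 -13 -12 -14 -13 -12 -15 -23
  4   3   1  -6 -14 -20 -21 -17 -15 -13 -12 -13 -14 -13 -13 -13 -13 -13 -13 -13 -14 -14 -13 -13 -13 -13 -12 -13 -13 -12 -15 -25
  5   3   4   1  -4 -12 -20 -23 -19 -16 -13 -13 -12 -13 -13 -13 -14 -13 -14 -13 -13 -13 -13 -13 -13 -12 -13 -14 -14 -14 -17 -28
  4   5   4   4   2  -2  -9 -18 -22 -18 -15 -14 -13 -13 -13 -13 -13 -13 -14 -13 -13 -13 -12 -14 -14 -14 -14 -13 -14 -15 -21 -31
  5   4   4   4   4   3   0  -7 -17 -21 -19 -16 -13 -13 -14 -13 -13 -13 -13 -14 -14 -12 -14 -14 -13 -13 -13 -13 -14 -15 -21 -32
```

```bash
python3 -c "
import cv2;i=cv2.imread('pics/nuts13.png');print(i.shape);cv2.imwrite('pics/nuts13b.png',cv2.resize(i,None,fx=.75,fy=.75))"
```

```text
(768, 540, 3)
```

View pics/nuts13b.png

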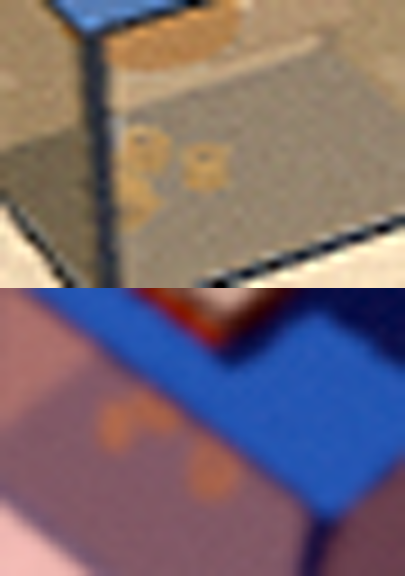

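Run:
```python
from h import *
s=load('side13'); c=load('sc13')
px=[(240,184.5),(248,186.5),(239,188.5),(239,191.5)]
for h in (.008,):
    W=plane(s,px,h); Ei=np.linalg.inv(c['E']); rv=cv2.Rodrigues(Ei[:3,:3])[0]
    q,_=cv2.projectPoints(W,rv,Ei[:3,3],c['K'],c['D']); print(W.round(3).tolist(),q.reshape(-1,2).round(1).tolist())
    b=R.from_euler('z',17,degrees=True).inv().apply(W-[.5295,.167,0]); print('bin frame',b.round(3).tolist())
q=plane(c,[(286,185.5),(291,182.5),(297.5,190)],.008); print(q.round(3).tolist())
```

```text
[[0.525, 0.189, 0.008], [0.549, 0.172, 0.008], [0.519, 0.168, 0.008], [0.516, 0.152, 0.008]] [[300.3, 183.7], [299.6, 191.2], [293.3, 184.7], [288.4, 186.1]]
bin frame [[0.002, 0.022, 0.008], [0.02, -0.001, 0.008], [-0.01, 0.004, 0.008], [-0.017, -0.011, 0.008]]
[[0.511, 0.147, 0.008], [0.508, 0.166, 0.008], [0.542, 0.169, 0.008]]
```

Matching the floor points of the two views gives four nuts: three in the scene view and a fourth hidden there under the box top, about 55 mm clear of any wall. I'll lift straight up now.

```bash
python3 -m crank '[[[0,0.003,-0.005],[0,0,0],0.0],[[0,0.005,-0.009],[0,0,0],0.0],[[0,0.01,-0.017],[0,0,0],0.0],[[0,0.015,-0.026],[0,0,0],0.0],[[0,0.01,-0.017],[4,0,0],0.0],[[0,0,0],[6,0,0],0.0],[[0,0,0],[6,0,0],0.0],[[0,0,0],[6,0,0],0.0],[[0,0,0],[6,0,0],0.0],[[0,0,0],[2,0,0],0.0]]'
python3 - <<'E'
from h import *
print(tool()[0],tool()[1].as_matrix().round(3).tolist())
snap('side','side14'); snap('wrist','w14'); 
z=load('side14'); cv2.imwrite('pics/side14c.png',cv2.resize(z['p'][90:210,200:300,::-1],None,fx=5,fy=5,interpolation=cv2.INTER_CUBIC))
o=bot.get_obs(); print(o['contact_force'],o['torque'])
E
```

```text
t: 18.45
eef_pos: [0.6044, 0.1815, 0.3462]
tool_rot: [0.001, 0.642, 0.767, -0.0]
contact_force: [-0.0, -0.5, -2.3]
gripper_width: 0.313
[0.60437704 0.18149269 0.34622439] [[-0.175, 0.985, 0.002], [0.985, 0.175, -0.002], [-0.002, 0.001, -1.0]]
[-0.27466089 -0.00882276 -2.21446647] [-0.00465284  0.00316217 -0.00029297]
```

View pics/side14c.png

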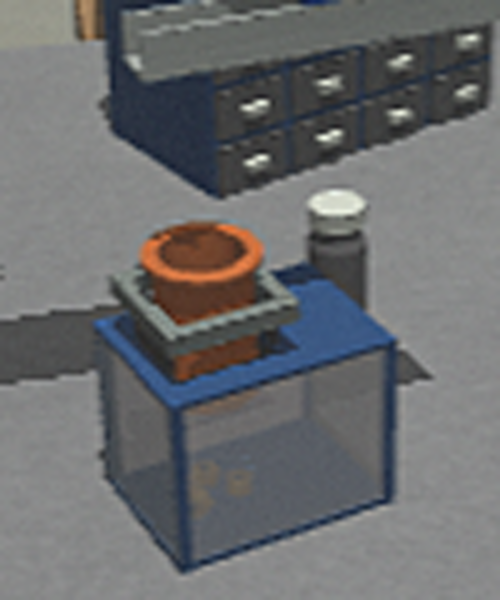

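View pics/w14.png

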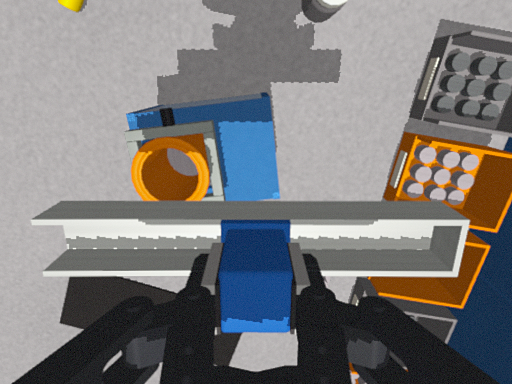

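Run:
```python
from h import *
steps((.490,-.149,.30),rot(-9.3,0),8)
```

```text
[-0.0381, -0.0213, 0.0058] [0.02, 0.01, 2.42]
[-0.039, -0.0197, 0.0058] [0.02, 0.01, 2.42]
[-0.0398, -0.018, 0.0058] [0.02, 0.01, 2.42]
[-0.0405, -0.0163, 0.0058] [0.02, 0.01, 2.42]
[-0.0412, -0.0146, 0.0058] [0.02, 0.01, 2.42]
[-0.0418, -0.0128, 0.0058] [0.02, 0.01, 2.42]
[-0.0423, -0.011, 0.0058] [0.02, 0.01, 2.42]
[-0.0427, -0.0092, 0.0058] [0.02, 0.01, 2.42]
```

```bash
python3 -m crank '[[[-0.038,-0.0215,0],[0,0,2.4],0.0],[[-0.039,-0.0195,0],[0,0,2.4],0.0],[[-0.04,-0.018,0],[0,0,2.4],0.0],[[-0.0405,-0.0165,0],[0,0,2.4],0.0],[[-0.041,-0.0145,0.01],[0,0,2.4],0.0],[[-0.042,-0.013,0.015],[0,0,2.4],0.0],[[-0.042,-0.011,0.02],[0,0,2.4],0.0],[[-0.043,-0.009,0.02],[0,0,2.5],0.0],[[0,0,0.04],[0,0,0],0.0],[[0,0,0.04],[0,0,0],0.0]]'; python3 -m crank '[[[0,0,0.04],[0,0,0],0.0],[[0,0,0.02],[0,0,0],0.0],[[0,0,0],[0,0,0],0.0],[[0,0,0],[0,0,0],0.0]]'
python3 - <<'E'
from h import *
print(tool()[0],delta((.490,-.149,.0556),rot(-9.3)))
snap('wrist','w15')
E
```

```text
t: 19.8
eef_pos: [0.4895, -0.1506, 0.201]
tool_rot: [0.002, 0.762, 0.648, 0.001]
contact_force: [1.1, 0.1, -2.8]
gripper_width: 0.317
t: 20.3
eef_pos: [0.4896, -0.1505, 0.1423]
tool_rot: [0.002, 0.762, 0.648, 0.001]
contact_force: [0.3, 0.5, -1.7]
gripper_width: 0.319
[ 0.48964233 -0.15047004  0.1423056 ] (array([ 0.00163038, -0.00016435,  0.08670331]), array([0.18618845, 0.0805079 , 0.07314486]))
```

View pics/w15.png

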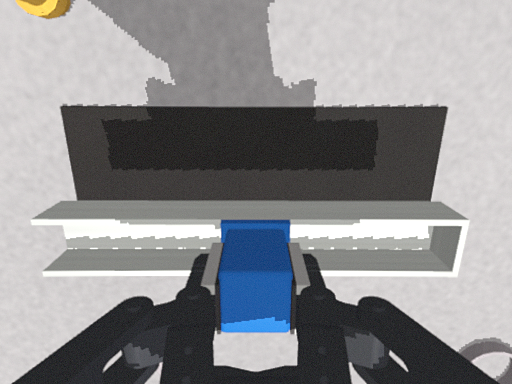

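The chute is parallel to the mat and above it. Lowering.

```bash
python3 -m crank '[[[0.0015,0,0.035],[0,0,0],0.0],[[0,0,0.03],[0,0,0],0.0],[[0,0,0.014],[0,0,0],0.0],[[0,0,0.004],[0,0,0],0.0],[[0,0,0.002],[0,0,0],0.0],[[0,0,0.0015],[0,0,0],0.0],[[0,0,0],[0,0,0],0.0],[[0,0,0],[0,0,0],0.0]]'
python3 - <<'E'
from h import *
o=bot.get_obs(); print(o['contact_force'],o['torque'],o['eef_pos'])
snap('side','side16'); z=load('side16'); cv2.imwrite('pics/side16c.png',cv2.resize(z['p'][190:310,170:330,::-1],None,fx=5,fy=5,interpolation=cv2.INTER_CUBIC))
E
```

```text
t: 21.35
eef_pos: [0.489, -0.149, 0.0548]
tool_rot: [0.001, 0.762, 0.648, -0.0]
contact_force: [-0.2, 0.5, -2.9]
gripper_width: 0.314
[-0.16527032  0.45396655 -2.87781283] [ 0.02397923 -0.06755106  0.0070348 ] [ 0.48903199 -0.14896033  0.05481503]
```

View pics/side16c.png

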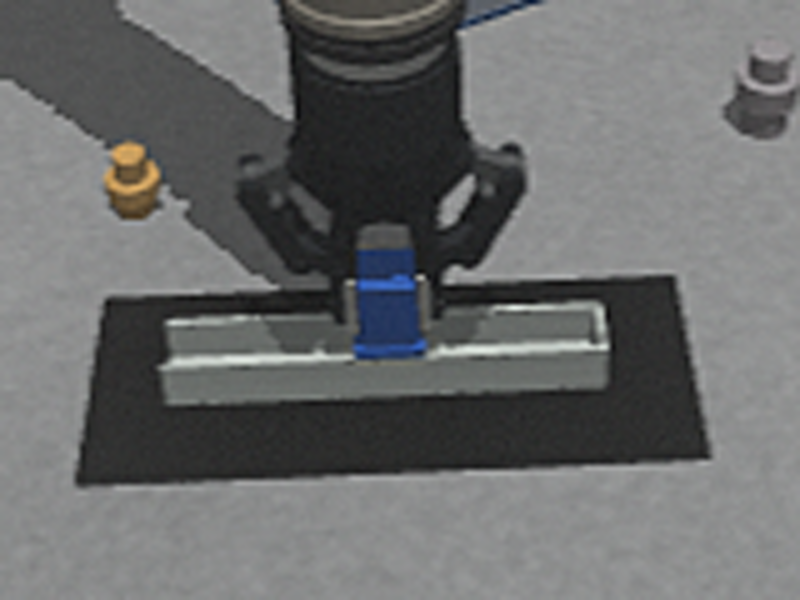

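```bash
python3 -m crank '[[[0,0,0.0008],[0,0,0],0.0],[[0,0,0],[0,0,0],0.0],[[0,0,0],[0,0,0],0.0]]'; python3 -m crank '[[[0,0,0.0006],[0,0,0],0.0],[[0,0,0],[0,0,0],0.0],[[0,0,0],[0,0,0],0.0]]'
```

```text
t: 21.78
eef_pos: [0.489, -0.149, 0.0546]
tool_rot: [0.0, 0.762, 0.648, 0.0]
contact_force: [-1.9, 1.1, 10.2]
gripper_width: 0.312
t: 22.15
eef_pos: [0.489, -0.149, 0.0546]
tool_rot: [0.0, 0.762, 0.648, 0.0]
contact_force: [-5.7, 3.0, 18.6]
gripper_width: 0.315
```

```bash
python3 -m crank '[[[0,0,-0.0008],[0,0,0],0.0],[[0,0,0],[0,0,0],0.035],[[0,0,0],[0,0,0],0.045],[[0,0,0],[0,0,0],0.06],[[0,0,0],[0,0,0],0.085],[[0,0,0],[0,0,0],0.085],[[0,0,0],[0,0,0],0.085],[[0,0,0],[0,0,0],0.085]]' 20; python3 -m crank '[[[0,0,-0.02],[0,0,0],0.085],[[0,0,-0.05],[0,0,0],0.085],[[0,0,-0.06],[0,0,0],0.085],[[0,0,-0.06],[0,0,0],0.085],[[0,0,-0.04],[0,0,0],0.085],[[0,0,0],[0,0,0],0.085],[[0,0,0],[0,0,0],0.085]]'
python3 - <<'E'
from h import *
for n in('scene','side','wrist'): snap(n,n+'17')
z=load('wrist17'); C=cloud(z); hsv=cv2.cvtColor(z['p'],cv2.COLOR_RGB2HSV)
b=(hsv[...,0]>100)&(hsv[...,0]<130)&(hsv[...,1]>130)&(hsv[...,2]>60)&(np.hypot(C[...,0]-.49,C[...,1]+.149)<.05)
t=b&(C[...,2]>.07)&(C[...,2]<.085); print(cv2.minAreaRect((C[t][:,:2]*1000).astype(np.float32)),np.median(C[t][:,2]))
s=load('side17'); chd=cloud(s); h2=cv2.cvtColor(s['p'],cv2.COLOR_RGB2HSV)
o=(h2[...,0]<15)&(h2[...,1]>150)&(h2[...,2]>80)&(np.hypot(chd[...,0]-.53,chd[...,1]-.165)<.045)&(chd[...,2]>.14); print('collar',np.percentile(chd[o][:,2],[50,95]))
print(bot.get_obs()['eef_pos'],bot.get_obs()['contact_force'])
E
```

```text
t: 23.15
eef_pos: [0.4888, -0.149, 0.0539]
tool_rot: [0.001, 0.762, 0.648, -0.0]
contact_force: [0.5, 0.0, 0.4]
gripper_width: 0.995
t: 24.02
eef_pos: [0.4883, -0.1482, 0.2832]
tool_rot: [0.0, 0.762, 0.648, -0.0]
contact_force: [0.1, 0.5, 0.3]
gripper_width: 0.994
((489.5856628417969, -148.1499786376953), (27.705995559692383, 27.213552474975586), 80.43665313720703) 0.07490067558047891
collar [0.16061903 0.17613171]
[ 0.48795906 -0.14838502  0.28262579] [0.00173787 0.68136083 0.60864237]
```

View pics/wrist17.png

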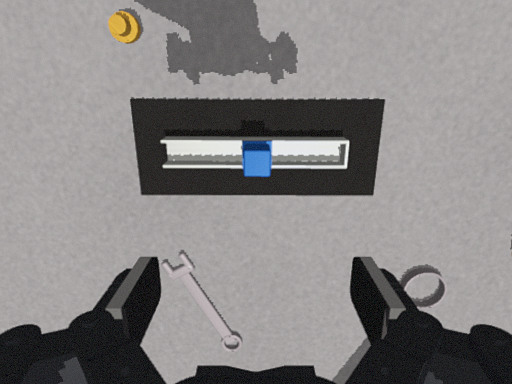

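View pics/side17.png

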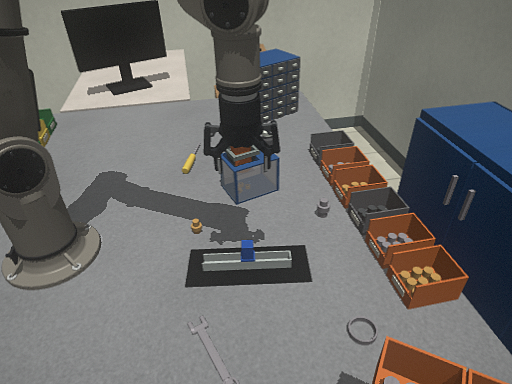

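View pics/scene17.png

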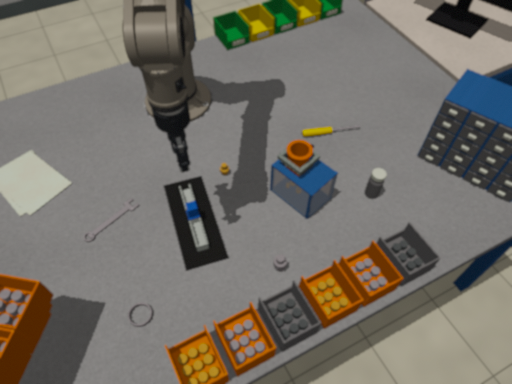

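Run:
```python
from h import *
a=load('scene0')['p'].astype(int);b=load('scene17')['p'].astype(int)
for z in(a,b):
    m=(z[...,0]>150)&(z[...,2]<60)&(z[...,1]<130);m[:135]=0;m[180:]=0;m[:,:280]=0;m[:,320:]=0;ys,xs=np.nonzero(m);print('collar mask',len(ys),ys.min(),ys.max(),xs.min(),xs.max(),ys.mean().round(2))
s0=load('side0'); s=load('side14')
for q in(s0,s):
    C=cloud(q);h=cv2.cvtColor(q['p'],cv2.COLOR_RGB2HSV);o=(h[...,0]<15)&(h[...,1]>150)&(h[...,2]>80)&(np.hypot(C[...,0]-.53,C[...,1]-.165)<.045)&(C[...,2]>.14);print(np.percentile(C[o][:,2],[50,95]).round(4))
bot.hand_in()
```

```text
collar mask 177 140 159 287 312 150.05
collar mask 186 140 159 287 312 150.3
[0.1816 0.1839]
[0.1815 0.1841]
the job is handed in; nothing more can be done
```

The job is handed in at about 24 s of the 62 s allowed. All four nuts are in the bin, the collar is back up, and the empty chute lies flat on the mat. I did not get a verdict back.

**What I did:** I gripped the chute by its handle and lifted it level. I pressed the collar down about 11 to 13 mm on its near rim, then tilted the chute to 30° about that contact until the nuts slid out. I lifted off, laid the chute on the mat and withdrew the gripper.

**One error along the way:** On the first press I had the rim offset sign wrong, so the spout tip rested on the far rim. At about 18° of tilt I saw this, levelled out and repositioned. No nut was lost, though one had slid under the handle.

**Last checks:**
- **Nuts:** I matched nut positions between the side and scene views and counted four on the bin floor. One is hidden in the scene view, and two nearly merge in the side view.
- **Collar:** Its top measured the same after release as at the start (0.184 m). The final side view was blocked by the gripper, but the scene view showed it unchanged.
- **Chute:** The handle is within about 1 mm of the mat centre and the chute is parallel to the mat within about 1°. The handle top height is the same as at the start.
- **Forces:** The estimated force on the bin peaked at about 8 N. While I was setting the chute down, the force reading peaked at about 19 N. Force readings carry about ±1 N of noise.
- **Disagreement:** The push depth from the side camera (about 11 mm) was less than the arm's motion suggested (about 13 mm). Both are within the working range.
- **Bystanders:** In the final pictures they look unmoved; I judged this by eye and did not measure it.

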